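# Service the opened banknote counter

## Task

Service the opened banknote counter: first pull its red power plug out of the sprung socket and put it in the orange tray. Only then press every guide pin waiting in the blue rack fully home into the aluminium guide bar, one per hole, any hole, and seat the yellow-banded battery flat and fully down in its grey pocket. Last, with everything fitted, press the green test button once, and leave the calculator, the stapler and the little green bowl where they are.

Things in the scene. Friction and masses are not known exactly. Their poses are not given: they have to be found in the camera images.
- deck: the opened base of the counting machine, fixed: a grey slab 220 mm (x) by 250 mm (y), 20 mm thick. Origin: centre of its underside, on the table; x away from the robot, y to the robot's left at yaw 0. Far half: aluminium guide bar with four holes in a row along y. Near half, from -y to +y: grey battery pocket, green button, black plug socket
- mark0 (a point): nominal place of the first (farthest to +y) of four holes in a row, 50 mm apart, in the aluminium guide bar; level with the bar's flat top, 50 mm above the table. The bar is bolted up to 2.5 mm off along the deck's x and along its y (not turned, all holes alike), so search for the hole with the pin's foot. Hole: 15 mm across, 22 mm deep, flat bottom, sharp rim; bar 50 (x) by 200 mm (y)
- mark1 (a point): nominal place of the second of four holes in a row, 50 mm apart, in the aluminium guide bar; level with the bar's flat top, 50 mm above the table. The bar is bolted up to 2.5 mm off along the deck's x and along its y (not turned, all holes alike), so search for the hole with the pin's foot. Hole: 15 mm across, 22 mm deep, flat bottom, sharp rim; bar 50 (x) by 200 mm (y)
- mark2 (a point): nominal place of the third of four holes in a row, 50 mm apart, in the aluminium guide bar; level with the bar's flat top, 50 mm above the table. The bar is bolted up to 2.5 mm off along the deck's x and along its y (not turned, all holes alike), so search for the hole with the pin's foot. Hole: 15 mm across, 22 mm deep, flat bottom, sharp rim; bar 50 (x) by 200 mm (y)
- mark3 (a point): nominal place of the fourth (farthest to -y) of four holes in a row, 50 mm apart, in the aluminium guide bar; level with the bar's flat top, 50 mm above the table. The bar is bolted up to 2.5 mm off along the deck's x and along its y (not turned, all holes alike), so search for the hole with the pin's foot. Hole: 15 mm across, 22 mm deep, flat bottom, sharp rim; bar 50 (x) by 200 mm (y)
- pocket (a point): centre of the mouth of the grey battery pocket, 40 mm above the table; axes as the deck's. Opening 41.5 mm along x by 65.5 mm along y, 16 mm deep, sharp rims; the pocket block measures 70 mm (x) by 92 mm (y)
- socket (a point): centre of the mouth of the black plug socket, 46 mm above the table; axes as the deck's. Cavity 22 mm (x) by 15 mm (y), 26 mm deep; its walls are 36 mm (x) by 29 mm (y) outside. A sprung steel detent slide enters from the +y side and holds the plug
- test (a joint): travel of the green push button on the deck, 0 released to 0.006 m fully down, sprung back, about 5 N fully down; count it as pressed beyond 0.004
- test_top (a point): centre of the top of the green button (28 mm across), 42 mm above the table when released; it is pressed straight down
- plug: the red power plug, in the socket at the start. Origin: centre of its foot's underside; z up, x and y as the deck's at the start. Steel shank 20 mm (x) by 14 mm (y), 27 mm long, notched on +y for the detent; red grip 24 mm (x) by 26 mm (y), from 27 to 59 mm above the origin. Pulled straight up it resists with some 8 to 16 N for the first 18 mm; the foot clears the socket after 26 mm. 60 g
- tray: the orange open tray for removed parts, loose, about 0.4 kg: 150 mm (x) by 120 mm (y) by 35 mm high, walls and floor 4 mm. Origin: centre of its underside
- rack: the blue pin rack, fixed: 120 by 120 mm, 30 mm high, four loose holes 17 mm across and 15 mm deep at 30 mm either side of the centre along x and y. Origin: centre of its underside. A pin in it has its foot 15 mm above the table
- pin0: a guide pin, 54 mm tall, standing foot down in the blue rack: steel shank 14 mm across, 34 mm long, with a sharp flat foot, under a brass grip head 22 mm across, 20 mm tall. Origin: centre of the foot's underside; z up along the pin. 60 g. Only two to four of these pins are there in a run
- pin1: a guide pin, 54 mm tall, standing foot down in the blue rack: steel shank 14 mm across, 34 mm long, with a sharp flat foot, under a brass grip head 22 mm across, 20 mm tall. Origin: centre of the foot's underside; z up along the pin. 60 g. Only two to four of these pins are there in a run
- pin2: a guide pin, 54 mm tall, standing foot down in the blue rack: steel shank 14 mm across, 34 mm long, with a sharp flat foot, under a brass grip head 22 mm across, 20 mm tall. Origin: centre of the foot's underside; z up along the pin. 60 g. Only two to four of these pins are there in a run
- pin3: a guide pin, 54 mm tall, standing foot down in the blue rack: steel shank 14 mm across, 34 mm long, with a sharp flat foot, under a brass grip head 22 mm across, 20 mm tall. Origin: centre of the foot's underside; z up along the pin. 60 g. Only two to four of these pins are there in a run
- battery: the battery block, black with a yellow band: 40 mm (x) by 64 mm (y) by 36 mm high, about 0.2 kg, lying flat on the table at the start. Origin: centre of its underside. Either way round (half a turn) fits the pocket. Seated, its underside is 16 mm below the pocket's mouth and its top 20 mm above
- calculator: desk calculator, bystander, 120 by 75 by 16 mm, origin under its centre
- moistener: small green finger-moistener bowl, bystander, 70 mm across, 28 mm high, origin under its centre
- stapler: red and black stapler, bystander, 35 by 110 by 36 mm, origin under its centre
Mind the look-alikes: they are no part of the job. What is shaped like the battery but turquoise is not meant.

How it is judged:
On the way, in this order (a step that is already met when the one before it is completed fails the run):
1. the red plug is out of its socket and lies released in the orange tray (x of plug in the frame of tray between -0.073 and 0.073 m and y of plug in the frame of tray between -0.058 and 0.058 m and z of plug in the frame of tray below 0.04 m and angle between tray's own z axis and vertical below 0.2 rad and contact force between the fingers and plug below 0.3 N), for 0.2 s.
2. every guide pin is fully home in the guide bar and the battery sits flat in its pocket (z of each of pin0, pin1, pin2, pin3 in the frame of deck below 0.031 m and angle between each of pin0, pin1, pin2, pin3's own z axis and vertical below 0.08 rad and (horizontal distance between pin0 and mark0 below 0.007 m or horizontal distance between pin0 and mark1 below 0.007 m or horizontal distance between pin0 and mark2 below 0.007 m or horizontal distance between pin0 and mark3 below 0.007 m) and (horizontal distance between pin1 and mark0 below 0.007 m or horizontal distance between pin1 and mark1 below 0.007 m or horizontal distance between pin1 and mark2 below 0.007 m or horizontal distance between pin1 and mark3 below 0.007 m) and (horizontal distance between pin2 and mark0 below 0.007 m or horizontal distance between pin2 and mark1 below 0.007 m or horizontal distance between pin2 and mark2 below 0.007 m or horizontal distance between pin2 and mark3 below 0.007 m) and (horizontal distance between pin3 and mark0 below 0.007 m or horizontal distance between pin3 and mark1 below 0.007 m or horizontal distance between pin3 and mark2 below 0.007 m or horizontal distance between pin3 and mark3 below 0.007 m) and horizontal distance between battery and pocket below 0.0045 m and z of battery in the frame of pocket below -0.013 m and angle between battery's own z axis and vertical below 0.06 rad), for 0.2 s.
3. the green test button is pressed (value of joint test above 0.004 m), for 0.05 s.
At the end, for the whole second after the job is handed in: Every pin present stands upright in a guide bar hole, foot within 3 mm of the bottom; the battery lies level within 0.06 rad, under 3 mm off its pocket's floor; the plug lies in the tray; the button was pressed after all that and is let go; all released and at rest (all of step 2 and x of plug in the frame of tray between -0.073 and 0.073 m and y of plug in the frame of tray between -0.058 and 0.058 m and z of plug in the frame of tray below 0.04 m and angle between tray's own z axis and vertical below 0.2 rad and value of joint test below 0.002 m and linear speed of each of pin0, pin1, pin2, pin3, battery, plug, tray below 0.02 m/s); the robot touches nothing.
It fails at once if a guide pin or the battery was put in while the power plug was still in its socket ((horizontal distance between plug and socket below 0.012 m and z of plug in the frame of socket below -0.008 m) and ((z of pin0 in the frame of deck below 0.042 m and (horizontal distance between pin0 and mark0 below 0.012 m or horizontal distance between pin0 and mark1 below 0.012 m or horizontal distance between pin0 and mark2 below 0.012 m or horizontal distance between pin0 and mark3 below 0.012 m)) or (z of pin1 in the frame of deck below 0.042 m and (horizontal distance between pin1 and mark0 below 0.012 m or horizontal distance between pin1 and mark1 below 0.012 m or horizontal distance between pin1 and mark2 below 0.012 m or horizontal distance between pin1 and mark3 below 0.012 m)) or (z of pin2 in the frame of deck below 0.042 m and (horizontal distance between pin2 and mark0 below 0.012 m or horizontal distance between pin2 and mark1 below 0.012 m or horizontal distance between pin2 and mark2 below 0.012 m or horizontal distance between pin2 and mark3 below 0.012 m)) or (z of pin3 in the frame of deck below 0.042 m and (horizontal distance between pin3 and mark0 below 0.012 m or horizontal distance between pin3 and mark1 below 0.012 m or horizontal distance between pin3 and mark2 below 0.012 m or horizontal distance between pin3 and mark3 below 0.012 m)) or (z of battery in the frame of pocket below -0.008 m and horizontal distance between battery and pocket below 0.01 m))).
It fails at once if a bystander was pushed more than 4 cm or tipped (distance of any of calculator, moistener, stapler from where it was at the start of the episode above 0.04 m or angle between any of calculator, moistener, stapler's own z axis and vertical above 0.6 rad).
Of pin0, pin1, pin2, pin3 only 2 to 4 are there at a start; the rules pass over those that are not, and their reading is None.
At some moment in a run one of battery, tray may be knocked a few centimetres aside while the robot is not near it.
It also fails if it takes over 210 s, if anything falls off the work surface, if the arm or the gripper's body presses on something with over 40 N, if the wrist force passes 120 N, or if a joint passes its speed limit or range.

## Robot

A 7-joint arm with a two-finger parallel gripper is mounted at the origin on the work surface. World frame = base frame: x ahead of the robot, y to its left, z up, the work surface at z = 0. Lengths are in m, angles in rad, forces in N, time in s.
With the tool pointing down it reaches from about 0.425 to 0.875 m from the base axis. Payload 4.7 kg.
Tool frame: the origin (TCP) lies midway between the tips of the shut fingers; the grasp point (between the pads) lies 19 mm behind it; z points along the fingers, x is the direction in which the jaws open and shut, and the axes are right-handed (so a half turn about z gives the same grasp; the last joint's range is limited). The gripper opens to 87 mm and grips with 3 to 60 N. Pads are 19 mm wide; open, the fingers measure 117 mm over their backs; the gripper's body (75 mm by 190 mm) begins 51 mm behind the grasp point.
Start: joints at [-1.283, 0.321, -0.07, 1.45, 0.023, 1.371, -0.057], TCP at [0.176, 0.626, 0.187] pointing down, gripper open.
Joint ranges: [-2.86, 2.86], [-0.3, 2.09], [-1.38, 1.24], [0.06, 2.45], [-1.56, 4.7], [0.09, 2.05], [-2.69, 2.69]. Speed limits (rad/s): [2.57, 2.57, 3.14, 3.14, 3.14, 3.14, 3.14].

## Interface

Orientations are given as a rotation vector (axis times angle).
In Python, from bench import get_state, eyes, ticket gives the robot as it stands.
- The arm moves only by the tool carry_out, never from a script. Its argument "motion" is a list of rows, each a list of 2 entries, a list of its own where there are three numbers: the shift along the world's x, y, z in m, then the turn about the world's z in rad. A call has 1 to 20 rows; each row is the pose to reach, as a shift and turn from the pose commanded when the call began; what a row does not reach only later rows make up. A row lasts 1/10 s, in which the tool goes at most 50 mm and 8.59 degrees, less where a joint would pass 70% of its speed; a pose out of reach is approached as far as the arm can. A call with a gripper value outside its range is refused whole. "grip" is the gripper command: -1 is fully open, 1 is shut, values between are in proportion, set as the call begins (left out, the last holds). The fingers move at their own pace and stop on an object; "squeeze" is the grip in N (left out, the last holds). Time passes only in rows, so rows that repeat a pose let the fingers close. It gives the time, the measured TCP pose, the force and the opening at its end, in the units of the state.
- get_state(): the state, without advancing time (a new reading comes with each control period).
- eyes.get_image(name): name is "scene" or "top"; returns a dict with "pixels" (400x640x3 uint8, blue, green, red), "mtx" (3x3 intrinsics, pixels), "extrinsics" (4x4, takes a point from camera to world coordinates). Camera axes: x right, y down, z forward; pixel columns grow to the right and rows downward; lengths in m; the calibration is good to about 2 mm. A picture is of the moment at which its call begins. There is no depth.
- ticket.close_job(): hands the job in, once; it reports no verdict.
The state is a dict: "time": time; "joint_positions": joint angles; "qd": joint speeds; "joint_torque": joint torques, N m; "position": TCP position; "tool_rot": TCP orientation; "ft_force": force on the tool from outside, world axes, zero at the start; "torque": the same for the moment, N m; "grip_width": opening from 0.0 (shut) to 1.0 (fully open).
Only numpy, scipy, OpenCV 4.12 (cv2) and the standard library are available. Lean on these libraries where they do the work, as an engineer would, in place of code of your own. Each camera call takes 0.05 s, during which the arm holds its last target. There are 200 camera calls.

## Working session

There is one attempt and no reset: what is moved stays moved. The work goes in short steps, Python scripts to look and compute and a tool call to move; the robot and the scene stay as the last step left them, time stands still between calls to the robot, and variables do not carry over. Pictures are saved under pics/ and viewed, about 12 in all and at most 16, crops included, and the job is handed in when it is done.

Besides the shell and the picture viewer there is one more tool, called after "Request:" by a JSON object that holds its "name" and its "arguments", one argument or row to a line. carry_out: Moves the arm, as the interface text tells. Its arguments: {"type":"object","properties":{"motion":{"type":"array","items":{"type":"array"}},"grip":{"type":"number"},"squeeze":{"type":"number"}},"required":["motion"]}

```bash
mkdir -p pics; ls; cat > h.py <<'E'
import cv2, numpy as np
from bench import get_state, eyes, ticket
def snap(n):
    d=eyes.get_image(n); return d['pixels'].copy(),np.array(d['mtx']),np.array(d['extrinsics'])
def ray(uv,K,T,z):
    r=T[:3,:3]@np.linalg.inv(K)@np.array([uv[0],uv[1],1.]); o=T[:3,3]
    return o+r*(z-o[2])/r[2]
def proj(p,K,T):
    c=T[:3,:3].T@(np.array(p)-T[:3,3]); q=K@c; return q[:2]/q[2]
E
python3 - <<'E'
from h import *
for n in('top','scene'):
    i,K,T=snap(n); cv2.imwrite(f'pics/{n}0.png',i); np.savez(f'{n}0.npz',i=i,K=K,T=T); print(K.round(1).tolist(),T.round(3).tolist())
print(get_state())
E
```

```text
pics
[[453.0, 0.0, 320.8], [0.0, 453.0, 194.5], [0.0, 0.0, 1.0]] [[0.049, -0.977, 0.206, 0.312], [-0.999, -0.05, 0.004, 0.031], [0.006, -0.206, -0.979, 1.106], [0.0, 0.0, 0.0, 1.0]]
[[370.8, 0.0, 320.0], [0.0, 370.8, 204.4], [0.0, 0.0, 1.0]] [[0.86, 0.281, -0.426, 0.923], [0.51, -0.473, 0.718, -0.659], [-0.0, -0.835, -0.55, 0.588], [0.0, 0.0, 0.0, 1.0]]
{'time': 0.1, 'joint_positions': array([-1.28290479,  0.3217423 , -0.07007974,  1.45152261,  0.02260319,
        1.37078014, -0.05689426]), 'qd': array([-0.00141994, -0.00239862, -0.00265777, -0.00142284,  0.00107108,
       -0.00088769,  0.00017287]), 'joint_torque': array([-8.43468843e-04, -4.92566657e+01, -4.06274842e-01, -3.13401711e+01,
       -6.41403836e-02,  3.93008755e-02,  6.23902747e-05]), 'position': array([0.17565851, 0.62526065, 0.18609041]), 'tool_rot': array([ 2.50292655e+00,  1.89688466e+00, -1.99066709e-03]), 'ft_force': array([-0.42666444,  0.31297946,  0.5500686 ]), 'torque': array([-0.03344498,  0.00654452, -0.07360624]), 'grip_width': 0.9971105115482081}
```

View pics/top0.png

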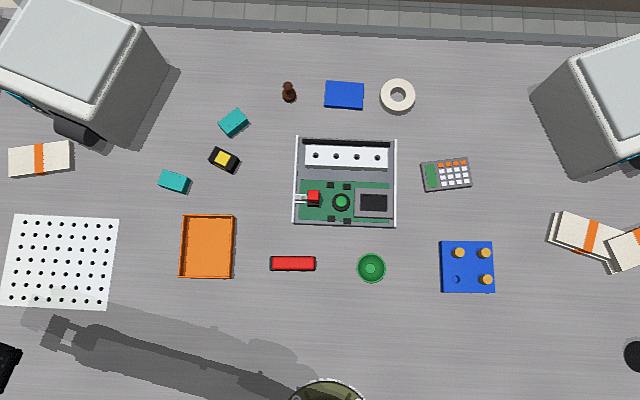

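View pics/scene0.png

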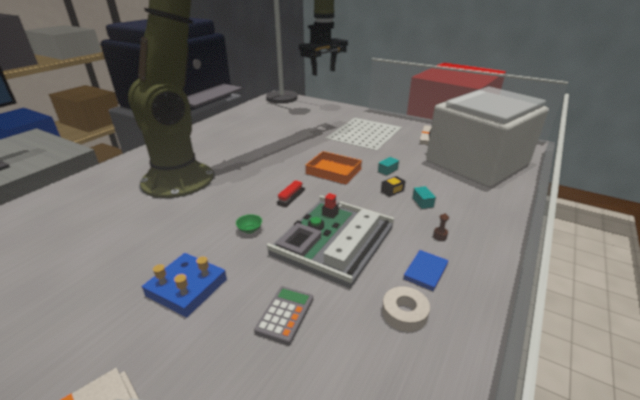

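Top view: the battery (black with yellow band) is at (224,159). The turquoise look-alikes are at (233,122) and (175,181). Three pins stand in the rack at (459,253), (485,253) and (487,279). The plug is at (313,198), the tray at (208,246) and the button at (341,202).

```bash
cat > m.py <<'E'
from h import *
def blobs(i,lo,hi,roi,amin=5):
    h=cv2.cvtColor(i,cv2.COLOR_BGR2HSV); m=cv2.inRange(h,np.array(lo),np.array(hi)); k=np.zeros_like(m); x0,y0,x1,y1=roi; k[y0:y1,x0:x1]=m[y0:y1,x0:x1]
    cs,_=cv2.findContours(k,cv2.RETR_EXTERNAL,cv2.CHAIN_APPROX_NONE); o=[]
    for j,c in enumerate(cs):
        f=np.zeros_like(k); cv2.drawContours(f,[c],-1,255,-1); f&=k; ys,xs=np.nonzero(f)
        if len(xs)>=amin:o.append((len(xs),(xs.mean(),ys.mean()),c))
    return sorted(o,key=lambda b:-b[0])
def rect(c,K,T,z):
    p=np.array([ray(q,K,T,z)[:2] for q in c[:,0].astype(float)])
    return cv2.minAreaRect((p*1000).astype(np.float32))
E
python3 - <<'E'
from m import *
d=np.load('top0.npz'); i,K,T=d['i'],d['K'],d['T']
def show(n,b,z,k=4):
    for a,c,q in b[:k]: print(n,a,np.round(c,1),'p',ray(c,K,T,z).round(4)[:2],'rect',[np.round(v,1).tolist() for v in rect(q,K,T,z)])
show('tray',blobs(i,(5,150,60),(20,255,255),(170,200,245,290)),.035,2)
show('rack',blobs(i,(105,120,60),(125,255,255),(430,230,505,300)),.03,1)
show('pin',blobs(i,(8,80,90),(28,255,255),(435,235,500,300)),.069)
show('plug',blobs(i,(0,150,60),(6,255,255),(295,180,330,215)),.079)
show('bar',blobs(i,(0,0,190),(180,50,255),(300,140,393,175)),.05,1)
show('hole',blobs(i,(0,0,0),(180,255,90),(308,148,385,166)),.05)
show('button',blobs(i,(45,150,30),(80,255,160),(328,190,355,213)),.042,3)
show('pocket',blobs(i,(0,0,0),(180,255,60),(357,190,390,213)),.04,2)
show('yel',blobs(i,(22,120,100),(35,255,255),(205,140,245,180)),.036,1)
show('black',blobs(i,(0,0,0),(180,255,60),(205,140,245,180)),.036,3)
a=cv2.resize(i[130:235,285:405],None,fx=5,fy=5,interpolation=cv2.INTER_CUBIC)
b=cv2.resize(i[140:182,202:248],None,fx=5,fy=5,interpolation=cv2.INTER_CUBIC)
a=cv2.copyMakeBorder(a,0,0,0,200,0); a[:b.shape[0],600:600+b.shape[1]]=b[:,:200]
c=cv2.resize(i[238:298,436:500],None,fx=3,fy=3,interpolation=cv2.INTER_CUBIC); a[300:300+c.shape[0],605:605+c.shape[1]]=c[:,:195]
cv2.imwrite('pics/c1.png',a)
E
```

```text
tray 3370 [206.5 246.1] p [0.4001 0.2986] rect [[401.7, 298.5], [149.7, 125.1], 1.7]
rack 2423 [465.1 267.3] p [ 0.3814 -0.3118] rect [[384.1, -315.0], [118.7, 126.7], 2.8]
pin 76 [486.6 278.8] p [ 0.3555 -0.3476] rect [[356.2, -346.2], [22.6, 20.4], 88.7]
pin 73 [485.2 252.1] p [ 0.4155 -0.346 ] rect [[415.8, -346.4], [18.2, 20.9], 2.9]
pin 71 [458.9 251.9] p [ 0.413  -0.2858] rect [[412.8, -286.1], [18.2, 18.9], 2.9]
plug 114 [313.1 194.8] p [0.5269 0.0534] rect [[525.3, 53.5], [26.0, 23.2], 2.9]
bar 1518 [346.2 155.9] p [ 0.6333 -0.021 ] rect [[633.4, -20.6], [49.9, 199.7], 0.6]
hole 20 [336.  155.9] p [0.6321 0.0037] rect [[631.9, 3.6], [10.1, 9.7], 2.5]
hole 19 [376.8 157.3] p [ 0.6336 -0.0955] rect [[634.4, -95.9], [10.2, 9.7], 1.4]
hole 19 [315.1 155.1] p [0.6315 0.0543] rect [[631.8, 54.6], [10.1, 9.7], 2.9]
hole 18 [356.3 156.6] p [ 0.633  -0.0456] rect [[632.7, -45.9], [9.8, 11.3], 65.2]
button 14 [342.1 204.7] p [ 0.514  -0.0165] rect [[514.5, -16.6], [8.1, 23.7], 27.1]
pocket 424 [373.4 202.2] p [ 0.5244 -0.0912] rect [[524.2, -91.3], [40.8, 60.2], 1.1]
yel 158 [222.2 157.9] p [0.6169 0.2818] rect [[617.1, 281.7], [31.8, 30.0], 66.0]
black 295 [224.9 160.4] p [0.611  0.2745] rect [[612.3, 277.6], [71.4, 42.3], 66.1]
```

View pics/c1.png

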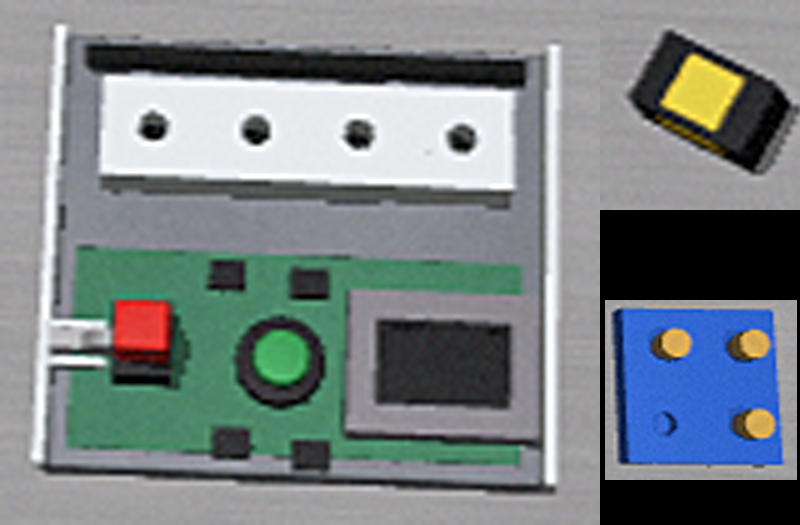

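Measured (world): plug (0.526,0.0535), deck yaw about 0.013 rad, tray centre (0.402,0.2985). The crop confirms that the battery is the black block with the yellow band, and that the guide bar's holes are visible. Next I move over the plug.

Request:
{"name": "carry_out", "arguments": {
  "motion": [
    [[0.35,-0.5725,-0.047],-1.284],
    [[0.35,-0.5725,-0.047],-1.284],
    [[0.35,-0.5725,-0.047],-1.284],
    [[0.35,-0.5725,-0.047],-1.284],
    [[0.35,-0.5725,-0.047],-1.284],
    [[0.35,-0.5725,-0.047],-1.284],
    [[0.35,-0.5725,-0.047],-1.284],
    [[0.35,-0.5725,-0.047],-1.284],
    [[0.35,-0.5725,-0.047],-1.284],
    [[0.35,-0.5725,-0.047],-1.284],
    [[0.35,-0.5725,-0.047],-1.284],
    [[0.35,-0.5725,-0.047],-1.284],
    [[0.35,-0.5725,-0.047],-1.284],
    [[0.35,-0.5725,-0.047],-1.284],
    [[0.35,-0.5725,-0.047],-1.284],
    [[0.35,-0.5725,-0.047],-1.284],
    [[0.35,-0.5725,-0.047],-1.284],
    [[0.35,-0.5725,-0.047],-1.284]
  ],
  "grip": -1,
  "squeeze": 40
}}

```text
time: 1.9
position: [0.5252, 0.0551, 0.14]
tool_rot: [-3.141, -0.025, 0.0]
ft_force: [-0.0, 0.2, 0.1]
grip_width: 1.003
```

Request:
{"name": "carry_out", "arguments": {
  "motion": [
    [[0.0,-0.001,-0.04],0],
    [[0.0,-0.001,-0.075],0],
    [[0.0,-0.001,-0.088],0],
    [[0.0,-0.001,-0.088],0],
    [[0.0,-0.001,-0.088],0]
  ]
}}

```text
time: 2.4
position: [0.5267, 0.0529, 0.0533]
tool_rot: [-3.141, -0.022, -0.002]
ft_force: [-0.1, -0.4, 0.8]
grip_width: 1.0
```

Request:
{"name": "carry_out", "arguments": {
  "motion": [
    [[0,0,0],0],
    [[0,0,0],0],
    [[0,0,0],0],
    [[0,0,0],0],
    [[0,0,0],0],
    [[0,0,0],0],
    [[0,0,0],0],
    [[0,0,0],0]
  ],
  "grip": 1
}}

```text
time: 3.2
position: [0.5257, 0.0523, 0.052]
tool_rot: [3.141, 0.02, -0.0]
ft_force: [-0.1, -0.2, 0.5]
grip_width: 0.357
```

Request:
{"name": "carry_out", "arguments": {
  "motion": [
    [[0,0,0],0],
    [[0,0,0],0],
    [[0,0,0],0],
    [[0,0,0],0]
  ]
}}

```text
time: 3.6
position: [0.5258, 0.0523, 0.0521]
tool_rot: [3.142, 0.02, 0.0]
ft_force: [-0.0, -0.5, 0.6]
grip_width: 0.029
```

Request:
{"name": "carry_out", "arguments": {
  "motion": [
    [[0,0,0.004],0],
    [[0,0,0.008],0],
    [[0,0,0.012],0],
    [[0,0,0.016],0],
    [[0,0,0.02],0],
    [[0,0,0.024],0],
    [[0,0,0.03],0],
    [[0,0,0.04],0],
    [[0,0,0.06],0],
    [[0,0,0.08],0],
    [[0,0,0.08],0]
  ]
}}

```text
time: 4.7
position: [0.5281, 0.0526, 0.1354]
tool_rot: [-3.14, -0.02, -0.009]
ft_force: [-0.1, -0.6, 0.2]
grip_width: 0.006
```

```bash
python3 - <<'E'
from m import *
i,K,T=snap('top')
for z,b in((.035,blobs(i,(5,150,60),(20,255,255),(150,190,270,300))),(.107,blobs(i,(0,150,60),(6,255,255),(285,170,340,225)))):
    for a,c,q in b[:1]: print(a,np.round(c,1),ray(c,K,T,z).round(4),[np.round(v,1).tolist() for v in rect(q,K,T,z)])
s,_,_=snap('scene'); cv2.imwrite('pics/s1.png',cv2.resize(s[120:270,230:430],None,fx=3,fy=3))
E
```

```text
3368 [206.5 246.1] [0.4001 0.2985 0.035 ] [[401.7, 298.3], [149.6, 125.1], 1.5]
```

View pics/s1.png

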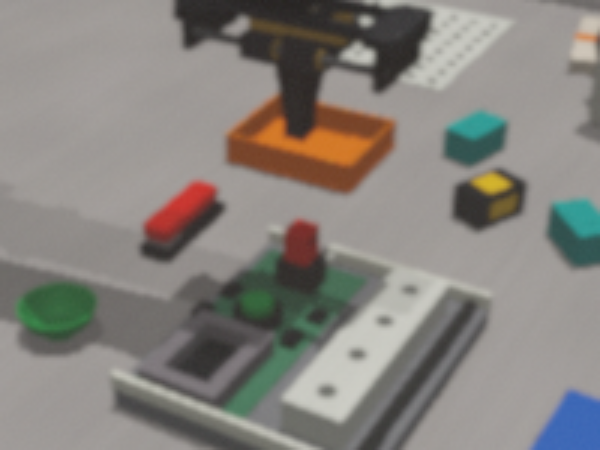

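The fingers shut on nothing: the plug still stands in the socket (scene crop (300,250)). I'll check the projections.

```bash
python3 - <<'E'
from m import *
s=get_state(); p=s['position']; print(p)
i,K,T=snap('scene'); print('tcp scene',proj(p,K,T),'plugtop',proj((.526,.0535,.079),K,T))
b=blobs(i,(0,120,50),(6,255,255),(315,185,345,215))
for a,c,q in b[:2]: print(a,np.round(c,1),cv2.boundingRect(q))
for P in((.6315,.0543,.05),(.6336,-.0955,.05),(.402,.2985,.035),(.4155,-.346,.069)): print(proj(P,K,T).round(1))
i,K,T=snap('top'); print('tcp top',proj(p,K,T)); 
t=cv2.resize(i[140:240,260:400],None,fx=5,fy=5); cv2.imwrite('pics/t1.png',t)
E
```

```text
[0.52603753 0.05240287 0.13252549]
tcp scene [328.77672643 177.55506036] plugtop [328.71092221 195.44634597]
119 [329.9 200.9] (325, 194, 10, 15)
[365.2 216.4]
[337.6 250.2]
[332.5 162.5]
[178.9 277.5]
tcp top [313.22825512 190.23650913]
```

View pics/t1.png

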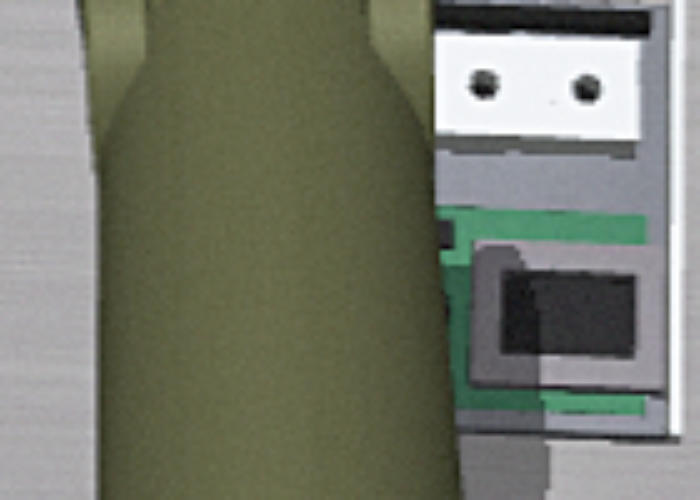

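```bash
python3 - <<'E'
from m import *
d=np.load('scene0.npz'); i,K,T=d['i'],d['K'],d['T']
P=np.array((.1757,.6253,.1861)); u=np.array((.27,.963,0))
print(proj(P,K,T),proj(P+u*.0435,K,T),proj(P-u*.0435,K,T),proj(P+[0,0,.03],K,T))
s,K,T=snap('scene'); P=np.array((.526,.0524,.1325))
a=cv2.resize(i[10:90,285:365],None,fx=5,fy=5); b=cv2.resize(s[115:215,290:370],None,fx=4,fy=4)
q=(proj(P,K,T)-[290,115])*4; cv2.circle(b,tuple(int(v) for v in q),4,(0,0,255),1)
d0=np.load('scene0.npz'); q=(proj((.1757,.6253,.1861),K,T)-[285,10])*5; cv2.circle(a,tuple(int(v) for v in q),4,(0,0,255),1)
cv2.imwrite('pics/s2.png',cv2.hconcat([a,b]))
E
```

```text
[323.31303163  82.20096409] [331.1087038   80.13657103] [315.24525099  84.33741493] [323.34828073  74.37748819]
```

View pics/s2.png

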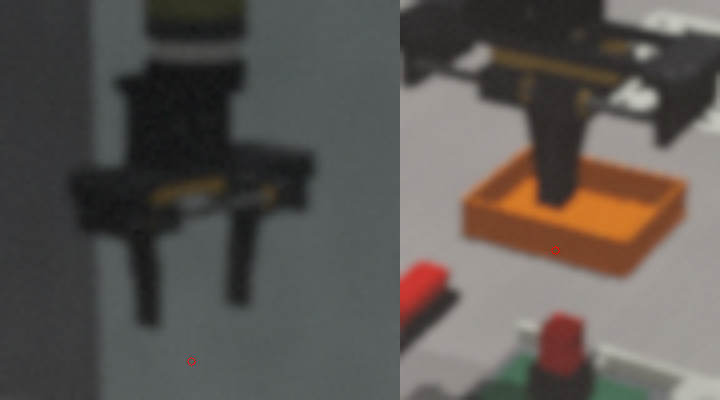

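The rendered fingertips end about 30 mm above the reported TCP in both pictures. That fits the miss, because the real tips closed just over the plug's top. I'll confirm it by touching the bar top (z = 0.050) gently with the shut fingers.

Request:
{"name": "carry_out", "arguments": {
  "motion": [
    [[0.04,-0.03,0],0],
    [[0.08,-0.055,0],0],
    [[0.107,-0.0735,0],0],
    [[0.107,-0.0735,-0.04],0],
    [[0.107,-0.0735,-0.07],0],
    [[0.107,-0.0735,-0.082],0],
    [[0.107,-0.0735,-0.082],0],
    [[0.107,-0.0735,-0.082],0]
  ]
}}

```text
time: 5.75
position: [0.6334, -0.0211, 0.051]
tool_rot: [3.141, 0.021, 0.002]
ft_force: [0.1, -0.4, 0.5]
grip_width: 0.004
```

Request:
{"name": "carry_out", "arguments": {
  "motion": [
    [[0,0,-0.002],0],
    [[0,0,-0.004],0],
    [[0,0,-0.006],0],
    [[0,0,-0.008],0],
    [[0,0,-0.01],0],
    [[0,0,-0.012],0],
    [[0,0,-0.014],0]
  ]
}}

```text
time: 6.45
position: [0.6327, -0.0212, 0.0359]
tool_rot: [3.141, 0.02, -0.0]
ft_force: [-0.1, -1.1, -0.2]
grip_width: 0.005
```

Request:
{"name": "carry_out", "arguments": {
  "motion": [
    [[0,0,-0.002],0],
    [[0,0,-0.004],0],
    [[0,0,-0.006],0],
    [[0,0,-0.008],0],
    [[0,0,-0.01],0],
    [[0,0,-0.011],0],
    [[0,0,-0.011],0]
  ]
}}

```text
time: 7.15
position: [0.6326, -0.0212, 0.0249]
tool_rot: [3.141, 0.02, -0.0]
ft_force: [-0.6, 0.0, -0.3]
grip_width: 0.008
```

Request:
{"name": "carry_out", "arguments": {
  "motion": [
    [[0,0,-0.001],0],
    [[0,0,-0.002],0],
    [[0,0,-0.003],0],
    [[0,0,-0.004],0],
    [[0,0,-0.004],0]
  ]
}}

```text
time: 7.65
position: [0.6326, -0.0212, 0.0209]
tool_rot: [3.141, 0.02, -0.0]
ft_force: [-1.0, 0.4, -0.0]
grip_width: 0.004
```

Request:
{"name": "carry_out", "arguments": {
  "motion": [
    [[0,0,-0.001],0],
    [[0,0,-0.002],0],
    [[0,0,-0.003],0],
    [[0,0,-0.003],0]
  ]
}}

```text
time: 8.05
position: [0.6327, -0.0212, 0.0179]
tool_rot: [3.141, 0.02, -0.0]
ft_force: [0.1, 0.0, -0.5]
grip_width: 0.005
```

Request:
{"name": "carry_out", "arguments": {
  "motion": [
    [[0,0,-0.001],0],
    [[0,0,-0.002],0],
    [[0,0,-0.003],0],
    [[0,0,-0.003],0]
  ]
}}

```text
time: 8.45
position: [0.6328, -0.0212, 0.0151]
tool_rot: [3.141, 0.02, 0.0]
ft_force: [0.8, -0.4, -0.2]
grip_width: 0.004
```

Request:
{"name": "carry_out", "arguments": {
  "motion": [
    [[0,0,-0.001],0],
    [[0,0,-0.002],0],
    [[0,0,-0.003],0],
    [[0,0,-0.003],0]
  ]
}}

```text
time: 8.85
position: [0.6329, -0.0212, 0.0149]
tool_rot: [-3.14, -0.02, -0.0]
ft_force: [-6.7, 0.4, 16.7]
grip_width: 0.005
```

```bash
python3 - <<'E'
from h import *
s=get_state(); print(s['position'],s['ft_force'])
i,K,T=snap('scene'); P=s['position']; q0=proj(P,K,T); print(q0,proj(P+[0,0,.035],K,T))
o=(300,170); b=cv2.resize(i[170:290,300:420],None,fx=5,fy=5)
for z,c in((0,(0,0,255)),(.035,(0,255,0))): cv2.circle(b,tuple(int(v) for v in (proj(P+[0,0,z],K,T)-o)*5),4,c,1)
cv2.imwrite('pics/s3.png',b)
E
```

```text
[ 0.63287096 -0.02117689  0.01493475] [-6.74463174  0.37505217 16.73472201]
[351.58868371 243.94840178] [352.276985   232.46732632]
```

View pics/s3.png

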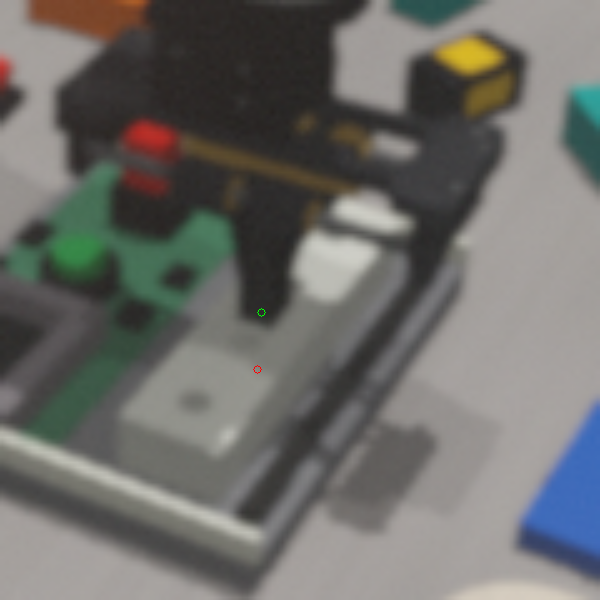

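Contact came at reported z = 0.015, with 17 N on the bar top. So the true tips are 35 mm above the reported TCP, and I'll use that offset from here on. Back to the plug.

Request:
{"name": "carry_out", "arguments": {
  "motion": [
    [[0,0,0.05],0],
    [[0,0,0.09],0],
    [[-0.03,0.02,0.11],0],
    [[-0.07,0.05,0.11],0],
    [[-0.107,0.074,0.11],0],
    [[-0.107,0.074,0.11],0],
    [[-0.107,0.074,0.11],0],
    [[-0.107,0.074,0.11],0],
    [[-0.107,0.074,0.11],0],
    [[-0.107,0.074,0.08],0],
    [[-0.107,0.074,0.04],0],
    [[-0.107,0.074,0.01],0],
    [[-0.107,0.074,0.005],0],
    [[-0.107,0.074,0.005],0]
  ],
  "grip": -1
}}

```text
time: 10.3
position: [0.5257, 0.0517, 0.0165]
tool_rot: [3.14, 0.018, -0.003]
ft_force: [-0.3, -0.5, -0.1]
grip_width: 0.995
```

Request:
{"name": "carry_out", "arguments": {
  "motion": [
    [[0,0,0],0],
    [[0,0,0],0],
    [[0,0,0],0],
    [[0,0,0],0],
    [[0,0,0],0],
    [[0,0,0],0],
    [[0,0,0],0],
    [[0,0,0],0],
    [[0,0,0],0],
    [[0,0,0],0],
    [[0,0,0],0]
  ],
  "grip": 1
}}

```text
time: 11.4
position: [0.5272, 0.0528, 0.0175]
tool_rot: [3.142, 0.02, 0.004]
ft_force: [4.4, 0.8, -1.4]
grip_width: 0.274
```

Request:
{"name": "carry_out", "arguments": {
  "motion": [
    [[0,0,0.004],0],
    [[0,0,0.008],0],
    [[0,0,0.012],0],
    [[0,0,0.016],0],
    [[0,0,0.02],0],
    [[0,0,0.024],0],
    [[0,0,0.03],0],
    [[0,0,0.04],0],
    [[0,0,0.07],0],
    [[0,0,0.09],0],
    [[0,0,0.09],0]
  ]
}}

```text
time: 12.5
position: [0.5274, 0.0532, 0.1104]
tool_rot: [-3.139, -0.021, -0.007]
ft_force: [1.2, 0.1, -0.3]
grip_width: 0.276
```

```bash
python3 - <<'E'
from m import *
s=get_state(); print(s['position'],s['grip_width'],s['ft_force'])
i,K,T=snap('top')
for a,c,q in blobs(i,(5,150,60),(20,255,255),(130,180,290,320))[:1]: print(a,np.round(c,1),[np.round(v,1).tolist() for v in rect(q,K,T,.035)])
i,K,T=snap('scene')
for a,c,q in blobs(i,(0,120,50),(6,255,255),(300,120,360,230))[:2]: print(a,np.round(c,1),proj((.527,.053,.17-.016),K,T))
E
```

```text
[0.52737753 0.05317994 0.11042761] 0.2758048020668463 [ 1.17400127  0.07751582 -0.25816826]
3368 [206.5 246.1] [[401.7, 298.3], [149.8, 124.7], 1.7]
120 [327.8 168.7] [329.34365949 169.96746894]
8 [300.2 184.2] [329.34365949 169.96746894]
```

Request:
{"name": "carry_out", "arguments": {
  "motion": [
    [[-0.02,0.04,0],0],
    [[-0.042,0.082,0],0],
    [[-0.065,0.125,0],0],
    [[-0.085,0.165,0],0],
    [[-0.105,0.205,0],0],
    [[-0.125,0.245,0],0],
    [[-0.125,0.245,0],0],
    [[-0.125,0.245,0],0],
    [[-0.125,0.245,-0.04],0],
    [[-0.125,0.245,-0.08],0],
    [[-0.125,0.245,-0.1],0],
    [[-0.125,0.245,-0.104],0],
    [[-0.125,0.245,-0.104],0]
  ]
}}

```text
time: 13.9
position: [0.401, 0.296, 0.0026]
tool_rot: [3.14, 0.017, -0.002]
ft_force: [0.6, 0.2, -1.1]
grip_width: 0.267
```

Request:
{"name": "carry_out", "arguments": {
  "motion": [
    [[0,0,0],0],
    [[0,0,0],0],
    [[0,0,0],0],
    [[0,0,0],0],
    [[0,0,0],0],
    [[0,0,0.04],0],
    [[0,0,0.09],0],
    [[0,0,0.13],0]
  ],
  "grip": -0.2
}}

```text
time: 14.7
position: [0.4011, 0.2979, 0.1355]
tool_rot: [-3.141, -0.02, -0.002]
ft_force: [0.5, -0.1, 0.1]
grip_width: 0.599
```

```bash
cat >> m.py <<'E'
def battery(i,K,T,roi=(190,125,262,195)):
    k=blobs(i,(0,0,0),(180,255,60),roi)[0]; y=blobs(i,(22,120,100),(35,255,255),roi)[0]
    return ray(y[1],K,T,.036).round(4),[np.round(v,1).tolist() for v in rect(k[2],K,T,.036)]
E
python3 - <<'E'
from m import *
i,K,T=snap('top'); print(battery(i,K,T))
for a,c,q in blobs(i,(0,150,60),(4,255,255),(170,200,260,290),4): print('red',a,c)
s,K,T=snap('scene')
print(proj((.401,.298,.05),K,T))
for a,c,q in blobs(s,(0,150,50),(4,255,255),(300,140,370,185),4): print('red',a,c)
cv2.imwrite('pics/s4.png',cv2.hconcat([cv2.resize(s[130:230,270:400],None,fx=3,fy=3),cv2.resize(i[200:300,165:295],None,fx=3,fy=3)]))
E
```

```text
(array([0.6171, 0.2817, 0.036 ]), [[612.3, 277.6], [71.4, 42.3], 66.1])
red 104 (np.float64(204.78846153846155), np.float64(244.79807692307693))
[332.25669243 158.31166301]
red 22 (np.float64(332.8636363636364), np.float64(155.54545454545453))
red 8 (np.float64(330.75), np.float64(159.5))
red 6 (np.float64(300.5), np.float64(183.0))
```

View pics/s4.png

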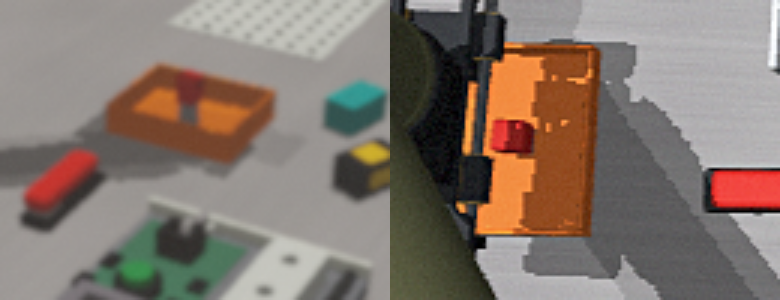

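The plug stands released in the tray: crop right (512,135), and it is also visible at left (190,90). Next, the battery.

Request:
{"name": "carry_out", "arguments": {
  "motion": [
    [[0.04,-0.003,0],-0.1],
    [[0.08,-0.006,0],-0.2],
    [[0.12,-0.009,0],-0.3],
    [[0.16,-0.012,0],-0.43],
    [[0.19,-0.015,0],-0.43],
    [[0.215,-0.017,0],-0.43],
    [[0.215,-0.017,0],-0.43],
    [[0.215,-0.017,-0.04],-0.43],
    [[0.215,-0.017,-0.08],-0.43],
    [[0.215,-0.017,-0.12],-0.43],
    [[0.215,-0.017,-0.148],-0.43],
    [[0.215,-0.017,-0.148],-0.43],
    [[0.215,-0.017,-0.148],-0.43]
  ],
  "grip": -1
}}

```text
time: 16.1
position: [0.6152, 0.281, -0.0148]
tool_rot: [3.073, -0.65, -0.001]
ft_force: [0.5, -0.6, -0.1]
grip_width: 0.998
```

Request:
{"name": "carry_out", "arguments": {
  "motion": [
    [[0,0,0],0],
    [[0,0,0],0],
    [[0,0,0],0],
    [[0,0,0],0],
    [[0,0,0],0],
    [[0,0,0],0],
    [[0,0,0],0],
    [[0,0,0],0],
    [[0,0,0],0]
  ],
  "grip": 1,
  "squeeze": 20
}}

```text
time: 17.0
position: [0.6159, 0.2807, -0.0149]
tool_rot: [3.073, -0.65, 0.0]
ft_force: [-1.0, -0.2, 1.5]
grip_width: 0.458
```

Request:
{"name": "carry_out", "arguments": {
  "motion": [
    [[0,0,0.03],0],
    [[0,0,0.07],0],
    [[0,-0.02,0.1],0.05],
    [[-0.01,-0.06,0.1],0.12],
    [[-0.02,-0.1,0.1],0.2],
    [[-0.03,-0.14,0.1],0.28],
    [[-0.04,-0.18,0.1],0.36],
    [[-0.05,-0.22,0.1],0.43],
    [[-0.06,-0.26,0.1],0.43],
    [[-0.075,-0.3,0.1],0.43],
    [[-0.085,-0.34,0.1],0.43],
    [[-0.0915,-0.372,0.1],0.43],
    [[-0.0915,-0.372,0.1],0.43],
    [[-0.0915,-0.372,0.07],0.43],
    [[-0.0915,-0.372,0.055],0.43],
    [[-0.0915,-0.372,0.055],0.43],
    [[-0.0915,-0.372,0.055],0.43]
  ]
}}

```text
time: 18.7
position: [0.5242, -0.0908, 0.04]
tool_rot: [3.141, 0.022, -0.001]
ft_force: [0.5, 0.1, -0.1]
grip_width: 0.456
```

```bash
python3 - <<'E'
from m import *
s=get_state(); p=s['position']; print(p,s['tool_rot'],s['grip_width'],s['ft_force'])
i,K,T=snap('scene'); c=p+[0,0,.035-.020]
def box(im,ctr,hx,hy,col,o,f,yaw=.013):
    R=np.array([[np.cos(yaw),-np.sin(yaw)],[np.sin(yaw),np.cos(yaw)]])
    q=[(proj(np.r_[np.array(ctr[:2])+R@[a*hx,b*hy],ctr[2]],K,T)-o)*f for a,b in((-1,-1),(-1,1),(1,1),(1,-1))]
    cv2.polylines(im,[np.int32(q)],True,col,1)
o=np.array((240,190)); f=6
b=cv2.resize(i[190:280,240:370],None,fx=f,fy=f,interpolation=cv2.INTER_CUBIC)
box(b,c,.02,.032,(0,0,255),o,f); box(b,c+[0,0,.036],.02,.032,(0,0,255),o,f); box(b,(.5243,-.0912,.04),.02075,.03275,(0,255,0),o,f); box(b,(.5243,-.0912,.04),.035,.046,(255,255,0),o,f)
cv2.imwrite('pics/s5.png',b)
E
```

```text
[ 0.5241514  -0.09077635  0.03995622] [ 3.14120487e+00  2.16460107e-02 -1.46905208e-03] 0.4561930455647756 [ 0.50952977  0.14167572 -0.06374183]
```

View pics/s5.png

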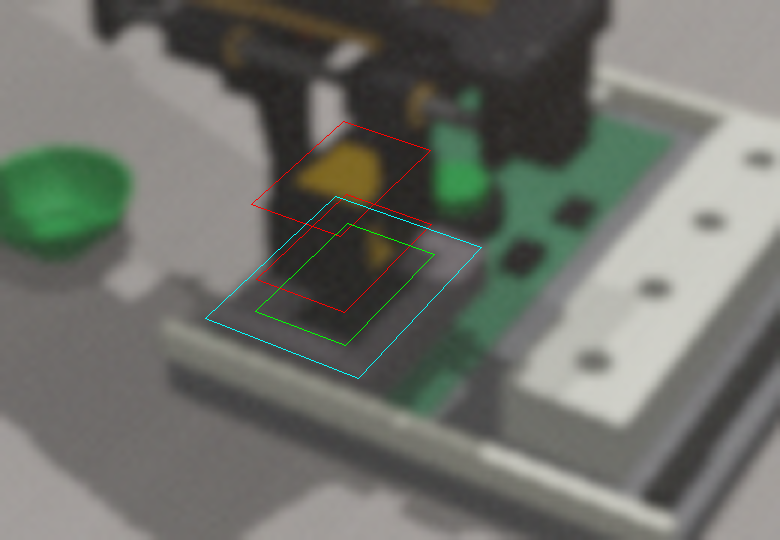

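The outlines agree with the picture to within a couple of mm: held battery red, pocket mouth green. I'll descend carefully.

Request:
{"name": "carry_out", "arguments": {
  "motion": [
    [[0,0,-0.006],0],
    [[0,0,-0.012],0],
    [[0,0,-0.015],0],
    [[0,0,-0.017],0],
    [[0,0,-0.018],0],
    [[0,0,-0.018],0]
  ]
}}

```text
time: 19.35
position: [0.5248, -0.0921, 0.0232]
tool_rot: [3.141, 0.02, 0.002]
ft_force: [-1.9, -1.3, 5.9]
grip_width: 0.459
```

Request:
{"name": "carry_out", "arguments": {
  "motion": [
    [[-0.0005,0,-0.001],0],
    [[-0.001,0,-0.001],0],
    [[-0.0015,0,-0.001],0],
    [[-0.0015,0,-0.001],0]
  ]
}}

```text
time: 19.75
position: [0.5249, -0.0925, 0.0225]
tool_rot: [3.14, 0.019, 0.007]
ft_force: [1.8, -3.4, 6.1]
grip_width: 0.457
```

Request:
{"name": "carry_out", "arguments": {
  "motion": [
    [[0,-0.0005,0],0],
    [[0,-0.001,0],0],
    [[0,-0.0015,0],0],
    [[0,-0.002,0],0],
    [[0,-0.002,0],0]
  ]
}}

```text
time: 20.25
position: [0.5249, -0.0926, 0.0223]
tool_rot: [-3.141, -0.021, -0.006]
ft_force: [1.4, 0.5, 5.7]
grip_width: 0.461
```

The battery's underside is now about 2.8 mm below the mouth and held laterally, so it has entered. I'll push further with a small wiggle.

Request:
{"name": "carry_out", "arguments": {
  "motion": [
    [[0.001,0.001,-0.003],0],
    [[0.001,0.002,-0.004],0],
    [[0.001,0.002,-0.005],0.01],
    [[0.001,0.001,-0.006],-0.01],
    [[0.001,0.001,-0.006],0]
  ]
}}

```text
time: 20.75
position: [0.5251, -0.095, 0.0164]
tool_rot: [3.139, 0.018, 0.004]
ft_force: [0.9, -5.7, 7.0]
grip_width: 0.459
```

Request:
{"name": "carry_out", "arguments": {
  "motion": [
    [[0,-0.002,-0.001],0],
    [[0,-0.002,-0.003],0],
    [[0,-0.002,-0.005],0],
    [[0,-0.002,-0.007],0],
    [[0,-0.002,-0.008],0],
    [[0,-0.002,-0.008],0]
  ]
}}

```text
time: 21.35
position: [0.525, -0.0957, 0.0113]
tool_rot: [-3.141, -0.019, -0.003]
ft_force: [-9.2, -1.5, 30.5]
grip_width: 0.46
```

Request:
{"name": "carry_out", "arguments": {
  "motion": [
    [[0,0,0.004],0],
    [[0,0,0.004],0],
    [[0,0,0.004],0],
    [[0,0,0.004],0],
    [[0,0,0.05],0],
    [[0,0,0.08],0]
  ],
  "grip": -0.7
}}

```text
time: 21.95
position: [0.5235, -0.0943, 0.0878]
tool_rot: [3.141, 0.02, -0.002]
ft_force: [1.3, 0.1, 0.3]
grip_width: 0.832
```

Request:
{"name": "carry_out", "arguments": {
  "motion": [
    [[0,0,0],0],
    [[0,0,0],0],
    [[0,0,0],0],
    [[0,0,0],0],
    [[0,0,0],0],
    [[0,0,0],0],
    [[0,0,0],0],
    [[0,0,0],0],
    [[0,0,0],0],
    [[0,0,0],0],
    [[0,0,0],0]
  ],
  "grip": 1
}}

```text
time: 23.05
position: [0.5238, -0.0942, 0.0871]
tool_rot: [3.141, 0.02, 0.0]
ft_force: [0.7, 0.6, 0.5]
grip_width: 0.016
```

Request:
{"name": "carry_out", "arguments": {
  "motion": [
    [[0,0.002,-0.03],0],
    [[0,0.002,-0.05],0],
    [[0,0.002,-0.058],0],
    [[0,0.002,-0.06],0],
    [[0,0.002,-0.062],0],
    [[0,0.002,-0.062],0]
  ]
}}

```text
time: 23.65
position: [0.5256, -0.0914, 0.0337]
tool_rot: [-3.136, -0.02, -0.003]
ft_force: [-20.4, 4.2, 60.3]
grip_width: 0.002
```

Request:
{"name": "carry_out", "arguments": {
  "motion": [
    [[0,0,0.04],0],
    [[-0.06,0.1,0.09],0],
    [[-0.09,0.2,0.09],0],
    [[-0.09,0.2,0.09],0],
    [[-0.09,0.25,0.09],0],
    [[-0.09,0.25,0.09],0]
  ]
}}

```text
time: 24.25
position: [0.4387, 0.1367, 0.1135]
tool_rot: [-3.14, -0.02, -0.002]
ft_force: [2.1, 0.5, -0.2]
grip_width: 0.009
```

```bash
python3 - <<'E'
from m import *
i,K,T=snap('scene'); j,K2,T2=snap('top'); np.savez('now.npz',i=i,K=K,T=T,j=j,K2=K2,T2=T2)
a=cv2.resize(i[190:280,260:340],None,fx=5,fy=5,interpolation=cv2.INTER_CUBIC)
b=cv2.resize(j[175:225,340:400],None,fx=6,fy=6,interpolation=cv2.INTER_CUBIC)
b=cv2.copyMakeBorder(b,0,a.shape[0]-b.shape[0],0,0,0); cv2.imwrite('pics/s6.png',cv2.hconcat([a,b]))
print(get_state()['position'],get_state()['ft_force'])
E
```

```text
[0.43766928 0.14249449 0.11360252] [ 0.12700004 -1.1418118  -0.4748866 ]
```

View pics/s6.png

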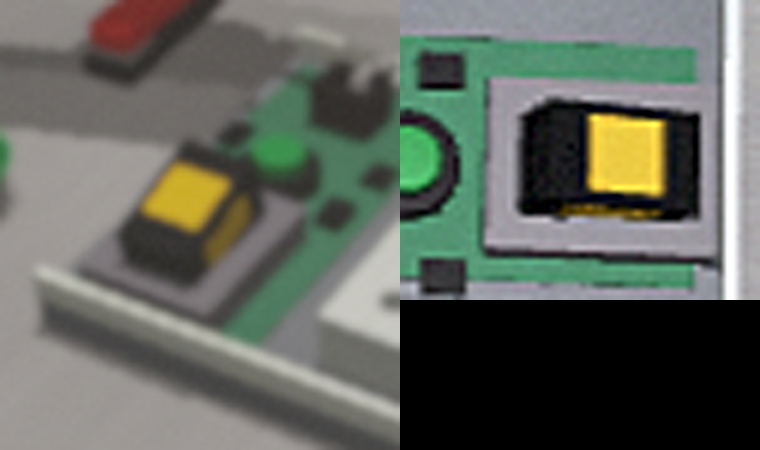

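```bash
cat >> m.py <<'E'
def tri(ps):
    A=np.zeros((3,3));b=np.zeros(3)
    for uv,K,T in ps:
        r=T[:3,:3]@np.linalg.inv(K)@np.array([uv[0],uv[1],1.]); r/=np.linalg.norm(r); M=np.eye(3)-np.outer(r,r); A+=M; b+=M@T[:3,3]
    return np.linalg.solve(A,b)
def quad(i,lo,roi):
    c=blobs(i,lo,(35,255,255),roi)[0]; p=cv2.approxPolyDP(cv2.convexHull(c[2]),3,True)[:,0]; return c[0],c[1],p.tolist(),cv2.boxPoints(cv2.minAreaRect(c[2])).round(1).tolist()
E
python3 - <<'E'
from m import *
d=np.load('now.npz')
R=(280,215,315,250);R2=(360,180,395,215)
a=quad(d['i'],(20,120,120),R); b=quad(d['j'],(20,120,150),R2); print(a);print(b)
p=tri([(a[1],d['K'],d['T']),(b[1],d['K2'],d['T2'])]); print(p)
print('at seated',ray(b[1],d['K2'],d['T2'],.06),ray(a[1],d['K'],d['T'],.06))
for z in(.06,.065,.07): print(z,[proj((.525,-.0955,z),d[k],d[t]).round(1) for k,t in(('K','T'),('K2','T2'))])
E
```

```text
(157, (np.float64(296.70063694267515), np.float64(228.828025477707)), [[305, 226], [299, 235], [288, 231], [295, 222]], [[287.5, 231.3000030517578], [295.5, 219.3000030517578], [305.79998779296875, 226.1999969482422], [297.79998779296875, 238.1999969482422]])
(152, (np.float64(377.32894736842104), np.float64(200.3815789473684)), [[372, 194], [383, 195], [382, 207], [371, 205]], [[370.79998779296875, 205.89999389648438], [372.0, 193.60000610351562], [384.1000061035156, 194.8000030517578], [382.8999938964844, 207.10000610351562]])
[ 0.52454177 -0.09637353  0.06766508]
at seated [ 0.52519408 -0.09801965  0.06      ] [ 0.5195123  -0.08727074  0.06      ]
0.06 [array([296.7, 231.4]), array([376.3, 200.4])]
0.065 [array([296.6, 229.7]), array([376.5, 200. ])]
0.07 [array([296.6, 228. ]), array([376.8, 199.6])]
```

```bash
python3 - <<'E'
from m import *
d=np.load('now.npz')
S=[(305,226),(299,235),(288,231),(295,222)]; U=[(372,194),(383,195),(382,207),(371,205)]
for n,a,b in zip(['+x+y','+x-y','-x-y','-x+y'],S,U): print(n,tri([(a,d['K'],d['T']),(b,d['K2'],d['T2'])]).round(4))
E
```

```text
+x+y [ 0.5384 -0.0828  0.0723]
+x-y [ 0.5391 -0.1096  0.0642]
-x-y [ 0.5094 -0.1087  0.0637]
-x+y [ 0.5111 -0.0817  0.0732]
```

The battery is tilted, with its +y end about 8 mm high. I'll press that end down with the shut fingers.

Request:
{"name": "carry_out", "arguments": {
  "motion": [
    [[0,0,0],0],
    [[0.03,-0.05,0],0],
    [[0.06,-0.1,0],0],
    [[0.088,-0.15,0],0],
    [[0.088,-0.2,0],0],
    [[0.088,-0.23,0],0],
    [[0.088,-0.23,0],0],
    [[0.088,-0.23,-0.04],0],
    [[0.088,-0.23,-0.06],0],
    [[0.088,-0.23,-0.06],0]
  ]
}}

```text
time: 25.35
position: [0.5239, -0.0964, 0.0496]
tool_rot: [3.141, 0.016, -0.01]
ft_force: [-0.5, 0.3, 0.4]
grip_width: 0.005
```

Request:
{"name": "carry_out", "arguments": {
  "motion": [
    [[0,0.01,0],0],
    [[0,0.02,0],0],
    [[0,0.02,0],0],
    [[0,0.02,-0.006],0],
    [[0,0.02,-0.01],0],
    [[0,0.02,-0.013],0],
    [[0,0.02,-0.015],0],
    [[0,0.02,-0.015],0]
  ]
}}

```text
time: 26.15
position: [0.5278, -0.0751, 0.039]
tool_rot: [-3.141, -0.02, -0.001]
ft_force: [-4.0, 0.8, 11.8]
grip_width: 0.006
```

Request:
{"name": "carry_out", "arguments": {
  "motion": [
    [[0,0,-0.001],0],
    [[0,0,-0.002],0],
    [[0,0,-0.003],0],
    [[0,0,-0.004],0],
    [[0,0,-0.004],0]
  ]
}}

```text
time: 26.65
position: [0.5291, -0.0749, 0.0385]
tool_rot: [-3.139, -0.02, -0.004]
ft_force: [-10.6, 1.9, 32.9]
grip_width: 0.005
```

Geometry check: a tilt of 0.25 rad puts the -y bottom edge on the pocket floor and the +y bottom edge on the +y rim, so the battery sits about 3–4 mm too far to +y. I'll push its +y face towards -y so that it drops in.

Request:
{"name": "carry_out", "arguments": {
  "motion": [
    [[0,0,0.03],0],
    [[0,0.02,0.06],0],
    [[0,0.037,0.06],0],
    [[0,0.037,0.06],0],
    [[0,0.037,0.03],0],
    [[0,0.037,0],0],
    [[0,0.037,-0.0145],0],
    [[0,0.037,-0.0145],0]
  ]
}}

```text
time: 27.45
position: [0.5246, -0.0392, 0.0164]
tool_rot: [3.14, 0.019, -0.009]
ft_force: [-0.6, 0.0, 0.5]
grip_width: 0.002
```

Request:
{"name": "carry_out", "arguments": {
  "motion": [
    [[0,-0.003,0],0],
    [[0,-0.006,0],0],
    [[0,-0.009,0],0],
    [[0,-0.011,0],0],
    [[0,-0.013,0],0],
    [[0,-0.013,0],0]
  ]
}}

```text
time: 28.05
position: [0.5281, -0.0496, 0.0198]
tool_rot: [-3.14, -0.022, -0.003]
ft_force: [-0.2, 4.5, 2.8]
grip_width: 0.004
```

Request:
{"name": "carry_out", "arguments": {
  "motion": [
    [[0,-0.002,0],0],
    [[0,-0.004,0],0],
    [[0,-0.005,0],0],
    [[0,-0.005,0],0]
  ]
}}

```text
time: 28.45
position: [0.5282, -0.05, 0.0198]
tool_rot: [-3.135, -0.026, -0.002]
ft_force: [-0.6, 11.9, 4.0]
grip_width: 0.004
```

Request:
{"name": "carry_out", "arguments": {
  "motion": [
    [[0,-0.001,0],0],
    [[0,-0.002,0],0],
    [[0,-0.003,0],0],
    [[0,-0.003,0],0]
  ]
}}

```text
time: 28.85
position: [0.5284, -0.0502, 0.0198]
tool_rot: [-3.131, -0.028, -0.001]
ft_force: [-0.2, 17.6, 4.8]
grip_width: 0.009
```

It won't slide at 18 N, so I'll regrasp it, lift it out, level it and reinsert.

Request:
{"name": "carry_out", "arguments": {
  "motion": [
    [[0,0.012,0],0],
    [[0,0.012,0.04],0],
    [[0,-0.01,0.08],0],
    [[0,-0.029,0.08],0],
    [[0,-0.029,0.08],0],
    [[0,-0.029,0.08],0],
    [[0,-0.029,0.08],0],
    [[0,-0.029,0.08],0],
    [[0,-0.029,0.08],0],
    [[0,-0.029,0.04],0],
    [[0,-0.029,0.01],0],
    [[0,-0.029,-0.004],0],
    [[0,-0.029,-0.004],0]
  ],
  "grip": -1
}}

```text
time: 30.15
position: [0.5254, -0.0878, 0.0131]
tool_rot: [3.141, 0.021, -0.007]
ft_force: [0.2, -0.0, 1.0]
grip_width: 0.987
```

Request:
{"name": "carry_out", "arguments": {
  "motion": [
    [[0,0,0],0],
    [[0,0,0],0],
    [[0,0,0],0],
    [[0,0,0],0],
    [[0,0,0],0],
    [[0,0,0],0],
    [[0,0,0],0],
    [[0,0,0],0],
    [[0,0,0],0],
    [[0,0,0],0]
  ],
  "grip": 1,
  "squeeze": 30
}}

```text
time: 31.15
position: [0.5262, -0.088, 0.015]
tool_rot: [-3.141, -0.02, 0.003]
ft_force: [-6.1, 0.4, 5.1]
grip_width: 0.458
```

Request:
{"name": "carry_out", "arguments": {
  "motion": [
    [[0,0,0.01],0],
    [[0,0,0.02],0],
    [[0,0,0.035],0],
    [[0,0,0.05],0],
    [[0,0,0.05],0]
  ]
}}

```text
time: 31.65
position: [0.53, -0.0883, 0.0683]
tool_rot: [-3.141, -0.021, -0.01]
ft_force: [0.2, 0.4, -2.4]
grip_width: 0.46
```

```bash
python3 - <<'E'
from m import *
i,K,T=snap('scene'); s=get_state(); print(s['position'],s['ft_force'],s['grip_width'])
cv2.imwrite('pics/s7.png',cv2.resize(i[170:290,240:380],None,fx=5,fy=5,interpolation=cv2.INTER_CUBIC))
E
```

```text
[ 0.52901332 -0.08805063  0.0669744 ] [-0.08754113  0.31510131 -1.85503074] 0.4575104090491434
```

View pics/s7.png

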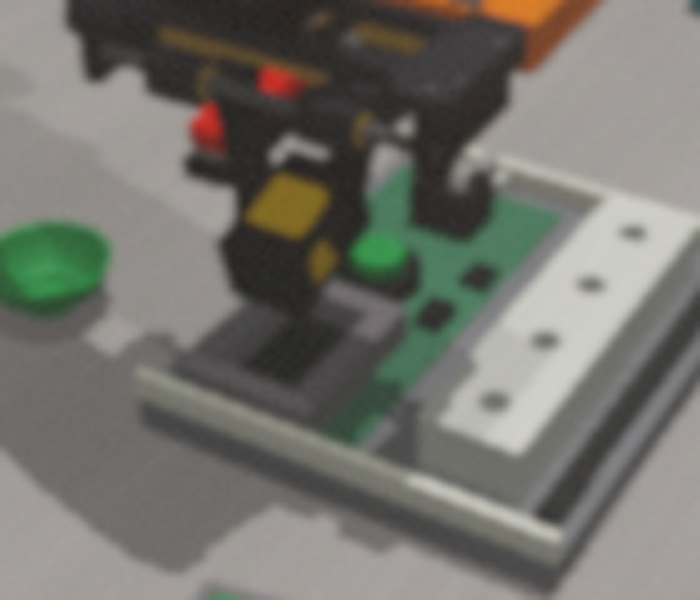

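Request:
{"name": "carry_out", "arguments": {
  "motion": [
    [[0,0,0.03],0],
    [[-0.03,-0.03,0.03],0],
    [[-0.06,-0.07,0.03],0],
    [[-0.089,-0.107,0.03],0],
    [[-0.089,-0.107,0.03],0],
    [[-0.089,-0.107,-0.01],0],
    [[-0.089,-0.107,-0.05],0],
    [[-0.089,-0.107,-0.07],0],
    [[-0.089,-0.107,-0.075],0],
    [[-0.089,-0.107,-0.079],0],
    [[-0.089,-0.107,-0.081],0],
    [[-0.089,-0.107,-0.081],0]
  ]
}}

```text
time: 32.9
position: [0.4369, -0.1911, -0.0156]
tool_rot: [-3.135, -0.022, 0.007]
ft_force: [-3.3, 4.6, 5.5]
grip_width: 0.456
```

Request:
{"name": "carry_out", "arguments": {
  "motion": [
    [[0,0,0],0],
    [[0,0,0],0],
    [[0,0,0],0],
    [[0,0,0],0],
    [[0,0,0],0],
    [[0,0,0.03],0],
    [[0,0,0.08],0],
    [[0,0,0.1],0.15],
    [[0,0,0.1],0.3],
    [[-0.06,0.15,0.1],0.45],
    [[-0.06,0.2,0.1],0.6],
    [[-0.06,0.25,0.1],0.75],
    [[-0.06,0.25,0.1],0.9],
    [[-0.06,0.25,0.1],1.05],
    [[-0.06,0.25,0.1],1.2],
    [[-0.06,0.25,0.1],1.35],
    [[-0.06,0.25,0.1],1.5],
    [[-0.06,0.25,0.1],1.57],
    [[-0.06,0.25,0.1],1.57]
  ],
  "grip": -0.3
}}

```text
time: 34.8
position: [0.3783, 0.0549, 0.084]
tool_rot: [-2.208, -2.235, -0.0]
ft_force: [-0.4, 0.3, 0.2]
grip_width: 0.653
```

```bash
python3 - <<'E'
from m import *
j,K,T=snap('top'); s=get_state(); print(s['position'],s['tool_rot'])
R=(370,205,440,275)
print(battery(j,K,T,R),quad(j,(20,120,150),R))
print('pocket',[ (a,ray(c,K,T,.04)[:2].round(4),[np.round(v,1).tolist() for v in rect(q,K,T,.04)]) for a,c,q in blobs(j,(0,0,0),(180,255,60),(357,190,391,213))[:1]])
i,K2,T2=snap('scene')
a=cv2.resize(i[190:310,200:330],None,fx=4,fy=4,interpolation=cv2.INTER_CUBIC)
b=cv2.resize(j[170:280,345:445],None,fx=4,fy=4,interpolation=cv2.INTER_CUBIC)
b=cv2.copyMakeBorder(b,0,a.shape[0]-b.shape[0],0,0,0) ; cv2.imwrite('pics/s8.png',cv2.hconcat([a,b])[:,:800])
E
```

```text
[0.37826774 0.05493195 0.08406868] [-2.20973037e+00 -2.23289313e+00 -3.80570224e-04]
(array([ 0.4369, -0.1959,  0.036 ]), [[435.2, -192.3], [42.5, 66.4], 0.0]) (167, (np.float64(417.0), np.float64(241.0)), [[422, 235], [423, 247], [412, 247], [411, 235]], [[411.0, 235.0], [423.0, 235.0], [423.0, 247.0], [411.0, 247.0]])
pocket [(423, array([ 0.5243, -0.0912]), [[524.9, -91.5], [39.1, 60.9], 2.9])]
```

View pics/s8.png

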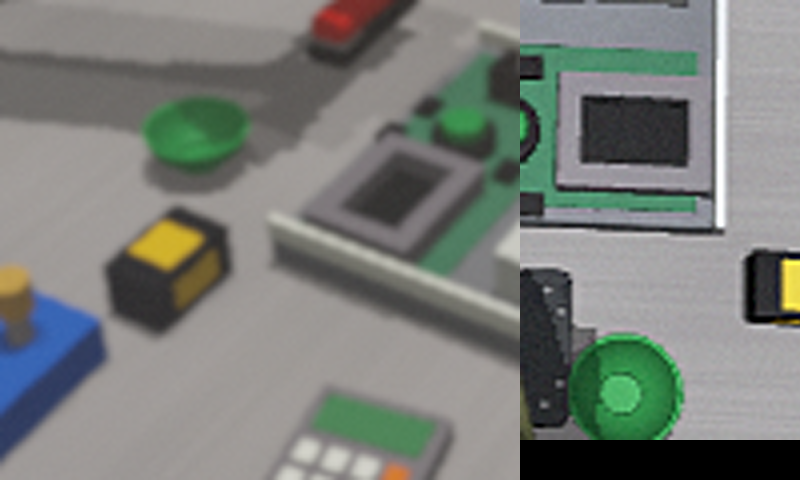

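The battery lies flat on the table at about (0.437,-0.195). I'll regrip it across its long side (jaws along y) so that it can't pivot.

Request:
{"name": "carry_out", "arguments": {
  "motion": [
    [[0.02,-0.05,0.02],0],
    [[0.03,-0.1,0.02],0],
    [[0.04,-0.15,0.02],0],
    [[0.05,-0.2,0.02],0],
    [[0.0587,-0.25,0.02],0],
    [[0.0587,-0.25,0.02],0],
    [[0.0587,-0.25,0.02],0],
    [[0.0587,-0.25,-0.02],0],
    [[0.0587,-0.25,-0.06],0],
    [[0.0587,-0.25,-0.09],0],
    [[0.0587,-0.25,-0.0985],0],
    [[0.0587,-0.25,-0.0985],0],
    [[0.0587,-0.25,-0.0985],0]
  ],
  "grip": -1
}}

```text
time: 36.2
position: [0.4381, -0.1948, -0.0133]
tool_rot: [2.207, 2.235, 0.002]
ft_force: [-0.2, -1.0, -0.2]
grip_width: 1.001
```

Request:
{"name": "carry_out", "arguments": {
  "motion": [
    [[0,0,0],0],
    [[0,0,0],0],
    [[0,0,0],0],
    [[0,0,0],0],
    [[0,0,0],0],
    [[0,0,0],0],
    [[0,0,0],0]
  ],
  "grip": 1,
  "squeeze": 25
}}

```text
time: 36.9
position: [0.4374, -0.195, -0.0139]
tool_rot: [2.208, 2.235, 0.001]
ft_force: [-1.7, 0.8, 6.5]
grip_width: 0.727
```

Request:
{"name": "carry_out", "arguments": {
  "motion": [
    [[0,0,0.04],0],
    [[0,0,0.08],0],
    [[0.03,0.03,0.08],0],
    [[0.06,0.07,0.08],0],
    [[0.0878,0.1032,0.08],0],
    [[0.0878,0.1032,0.08],0],
    [[0.0878,0.1032,0.08],0],
    [[0.0878,0.1032,0.05],0],
    [[0.0878,0.1032,0.043],0],
    [[0.0878,0.1032,0.043],0],
    [[0.0878,0.1032,0.043],0]
  ]
}}

```text
time: 38.0
position: [0.5246, -0.0929, 0.0291]
tool_rot: [2.209, 2.233, 0.0]
ft_force: [0.3, 0.1, -1.6]
grip_width: 0.734
```

Request:
{"name": "carry_out", "arguments": {
  "motion": [
    [[0,0,-0.001],0],
    [[0,0,-0.002],0],
    [[0,0,-0.003],0],
    [[0,0,-0.004],0],
    [[0,0,-0.005],0],
    [[0,0,-0.005],0]
  ]
}}

```text
time: 38.6
position: [0.5254, -0.0917, 0.0256]
tool_rot: [-2.207, -2.235, -0.002]
ft_force: [-5.3, 2.7, 14.1]
grip_width: 0.731
```

Request:
{"name": "carry_out", "arguments": {
  "motion": [
    [[0,0,0.001],0],
    [[0,0.0005,0.001],0],
    [[0,0.001,0.001],0],
    [[0,0.0015,0.001],0],
    [[0,0.002,0.001],0],
    [[0,0.002,0.001],0]
  ]
}}

```text
time: 39.2
position: [0.5253, -0.0918, 0.0256]
tool_rot: [2.207, 2.233, -0.001]
ft_force: [-2.0, -1.1, 7.4]
grip_width: 0.733
```

Request:
{"name": "carry_out", "arguments": {
  "motion": [
    [[0,-0.001,0],0],
    [[0,-0.002,0],0],
    [[0,-0.003,0],0],
    [[0,-0.004,0],0],
    [[0,-0.004,0],0]
  ]
}}

```text
time: 39.7
position: [0.5253, -0.0918, 0.0257]
tool_rot: [-2.205, -2.234, -0.004]
ft_force: [-3.3, 4.0, 9.4]
grip_width: 0.732
```

Request:
{"name": "carry_out", "arguments": {
  "motion": [
    [[0,0,0.004],0],
    [[0,0,0.004],0],
    [[0,0,0.002],0],
    [[0,0,0.001],0],
    [[0,0,0],0],
    [[0,0,-0.001],0],
    [[0,0,-0.001],0]
  ]
}}

```text
time: 40.4
position: [0.5249, -0.0939, 0.0254]
tool_rot: [-2.207, -2.234, -0.001]
ft_force: [-7.3, 1.8, 17.8]
grip_width: 0.738
```

Request:
{"name": "carry_out", "arguments": {
  "motion": [
    [[0,0,0.005],0],
    [[0,0.0035,0.005],0],
    [[0,0.0035,0.003],0],
    [[0,0.0035,0.002],0],
    [[0,0.0035,0.001],0],
    [[0,0.0035,0],0],
    [[0,0.0035,0],0]
  ]
}}

```text
time: 41.1
position: [0.5246, -0.0899, 0.0232]
tool_rot: [-2.207, -2.235, -0.0]
ft_force: [-0.1, 1.7, -1.6]
grip_width: 0.73
```

At y = -0.090 it went in without force. I'll continue down.

Request:
{"name": "carry_out", "arguments": {
  "motion": [
    [[0,0,-0.003],0],
    [[0,0,-0.006],0],
    [[0,0,-0.009],0],
    [[0,0,-0.012],0],
    [[0,0,-0.014],0],
    [[0,0,-0.015],0],
    [[0,0,-0.015],0]
  ]
}}

```text
time: 41.8
position: [0.5248, -0.0899, 0.0099]
tool_rot: [-2.206, -2.234, -0.002]
ft_force: [-5.1, 4.0, 13.6]
grip_width: 0.73
```

Request:
{"name": "carry_out", "arguments": {
  "motion": [
    [[0,0,0.001],0],
    [[0,0,0.001],0],
    [[0,0,0.001],0],
    [[0,0,0.001],0],
    [[0,0,0.05],0],
    [[0,0,0.1],0],
    [[-0.03,-0.04,0.12],0],
    [[-0.06,-0.08,0.12],0],
    [[-0.09,-0.12,0.12],0],
    [[-0.111,-0.16,0.12],0],
    [[-0.111,-0.195,0.12],0],
    [[-0.111,-0.195,0.12],0],
    [[-0.111,-0.195,0.12],0]
  ],
  "grip": -0.7
}}

```text
time: 43.1
position: [0.4133, -0.286, 0.1284]
tool_rot: [-2.21, -2.232, 0.001]
ft_force: [0.3, 0.8, -0.8]
grip_width: 0.851
```

```bash
python3 - <<'E'
from m import *
i,K,T=snap('scene'); j,K2,T2=snap('top'); s=get_state(); print(s['position'],s['tool_rot'],s['grip_width'])
try:
    a=quad(i,(20,120,120),(280,210,320,255)); b=quad(j,(20,120,150),(355,180,395,215)); print(a,b)
    print(tri([(a[1],K,T),(b[1],K2,T2)]),ray(b[1],K2,T2,.06))
except Exception as e: print(e)
for p in((.413,-.2858,.069),(.4155,-.346,.069),(.3555,-.3476,.069)): print(proj(p,K,T).round(1))
for a,c,q in blobs(i,(8,80,60),(28,255,255),(140,250,230,310)): print('pin scene',a,np.round(c,1),cv2.boundingRect(q))
print([ (a,ray(c,K2,T2,.035)[:2].round(3)) for a,c,q in blobs(j,(5,150,60),(20,255,255),(150,190,270,300))[:1]],[(a,c) for a,c,q in blobs(j,(0,150,60),(4,255,255),(170,200,260,290),4)])
cv2.imwrite('pics/s9.png',cv2.resize(cv2.hconcat([i[190:310,140:340],j[160:280,345:445]]),None,fx=2.6,fy=2.6,interpolation=cv2.INTER_CUBIC))
E
```

```text
[ 0.41404379 -0.28419724  0.12824002] [-2.20553068e+00 -2.23607684e+00  2.03833365e-04] 0.84599651427798
(130, (np.float64(298.16923076923075), np.float64(229.96153846153845)), [[306, 228], [301, 235], [290, 232], [295, 225]], [[289.20001220703125, 231.89999389648438], [293.1000061035156, 222.1999969482422], [306.8999938964844, 227.8000030517578], [303.0, 237.39999389648438]]) (163, (np.float64(374.88957055214723), np.float64(200.67484662576686)), [[381, 195], [380, 207], [368, 206], [370, 194]], [[367.79998779296875, 206.1999969482422], [368.8999938964844, 193.89999389648438], [382.0, 195.10000610351562], [380.8999938964844, 207.39999389648438]])
[ 0.52494366 -0.09138762  0.06122954] [ 0.52419934 -0.09229645  0.06      ]
[200.8 259.3]
[178.9 277.5]
[157.6 267.2]
pin scene 130 [158.9 270.6] (153, 264, 12, 15)
pin scene 120 [180.7 281.3] (175, 275, 12, 14)
pin scene 107 [202.5 262.5] (198, 256, 10, 14)
[(3227, array([0.4  , 0.298]))] [(113, (np.float64(205.23893805309734), np.float64(244.94690265486724)))]
```

View pics/s9.png

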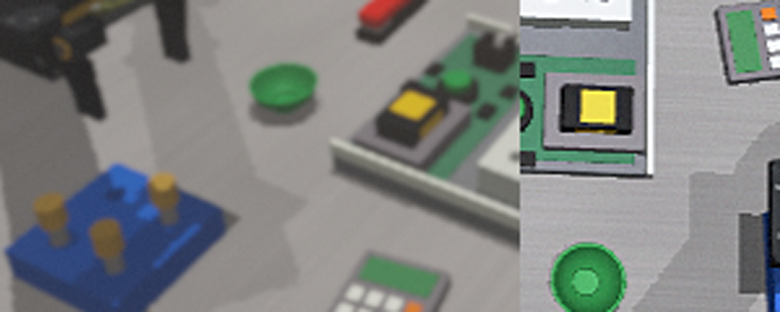

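```bash
python3 - <<'E'
from m import *
d=np.load('now.npz'); K,T,K2,T2=d['K'],d['T'],d['K2'],d['T2']
for n,s,t in(('A',(202.5,262.5),(458.9,251.9)),('B',(180.7,281.3),(485.2,252.1)),('C',(158.9,270.6),(486.6,278.8))):
    print(n,tri([(s,K,T),(t,K2,T2)]).round(4),ray(s,K,T,.060).round(4),ray(t,K2,T2,.066).round(4))
E
```

```text
A [ 0.4148 -0.2868  0.0616] [ 0.4146 -0.2847  0.06  ] [ 0.4132 -0.2868  0.066 ]
B [ 0.4173 -0.3476  0.0609] [ 0.4178 -0.346   0.06  ] [ 0.4158 -0.347   0.066 ]
C [ 0.3566 -0.3492  0.0616] [ 0.3561 -0.3476  0.06  ] [ 0.3557 -0.3486  0.066 ]
```

The battery is seated: top at z = 0.061 and level in both views. Now pin A at about (0.414,-0.285). I'll centre it with two perpendicular grips.

Request:
{"name": "carry_out", "arguments": {
  "motion": [
    [[0,0,0],0],
    [[0,0,0],0],
    [[0,0,0],0],
    [[0,0,-0.04],0],
    [[0,0,-0.08],0],
    [[0,0,-0.105],0],
    [[0,0,-0.112],0],
    [[0,0,-0.112],0],
    [[0,0,-0.112],0]
  ],
  "grip": 0
}}

```text
time: 44.1
position: [0.4148, -0.286, 0.0179]
tool_rot: [2.206, 2.234, 0.001]
ft_force: [0.4, -0.2, -0.3]
grip_width: 0.503
```

Request:
{"name": "carry_out", "arguments": {
  "motion": [
    [[0,0,0],0],
    [[0,0,0],0],
    [[0,0,0],0],
    [[0,0,0],0],
    [[0,0,0],0],
    [[0,0,0],0]
  ],
  "grip": 1
}}

```text
time: 44.7
position: [0.4143, -0.2855, 0.017]
tool_rot: [2.207, 2.235, 0.001]
ft_force: [-0.8, 1.0, 3.9]
grip_width: 0.24
```

Request:
{"name": "carry_out", "arguments": {
  "motion": [
    [[0,0,0],0],
    [[0,0,0],0],
    [[0,0,0],-0.14],
    [[0,0,0],-0.28],
    [[0,0,0],-0.42],
    [[0,0,0],-0.56],
    [[0,0,0],-0.7],
    [[0,0,0],-0.84],
    [[0,0,0],-0.98],
    [[0,0,0],-1.12],
    [[0,0,0],-1.26],
    [[0,0,0],-1.4],
    [[0,0,0],-1.54],
    [[0,0,0],-1.571],
    [[0,0,0],-1.571]
  ],
  "grip": 0
}}

```text
time: 46.2
position: [0.4134, -0.2852, 0.0163]
tool_rot: [3.141, 0.019, -0.001]
ft_force: [0.5, 0.1, 0.7]
grip_width: 0.502
```

Request:
{"name": "carry_out", "arguments": {
  "motion": [
    [[0,0,0],0],
    [[0,0,0],0],
    [[0,0,0],0],
    [[0,0,0],0],
    [[0,0,0],0],
    [[0,0,0],0]
  ],
  "grip": 1
}}

```text
time: 46.8
position: [0.4138, -0.2854, 0.0166]
tool_rot: [3.142, 0.019, 0.0]
ft_force: [0.4, -0.4, 0.2]
grip_width: 0.245
```

Request:
{"name": "carry_out", "arguments": {
  "motion": [
    [[0,0,0.03],0],
    [[0,0,0.07],0],
    [[0.02,0.02,0.09],0],
    [[0.05,0.05,0.09],0],
    [[0.085,0.08,0.09],0],
    [[0.12,0.11,0.09],0],
    [[0.155,0.14,0.09],0],
    [[0.19,0.17,0.09],0],
    [[0.2198,0.191,0.09],0],
    [[0.2198,0.191,0.09],0],
    [[0.2198,0.191,0.09],0],
    [[0.2198,0.191,0.06],0],
    [[0.2198,0.191,0.042],0],
    [[0.2198,0.191,0.039],0],
    [[0.2198,0.191,0.039],0],
    [[0.2198,0.191,0.039],0]
  ]
}}

```text
time: 48.4
position: [0.634, -0.0949, 0.0566]
tool_rot: [3.141, 0.018, 0.002]
ft_force: [-0.1, 0.6, 0.0]
grip_width: 0.244
```

Request:
{"name": "carry_out", "arguments": {
  "motion": [
    [[0,0,-0.001],0],
    [[0,0,-0.002],0],
    [[0,0,-0.003],0],
    [[0,0,-0.004],0],
    [[0,0,-0.005],0],
    [[0,0,-0.006],0],
    [[0,0,-0.006],0]
  ]
}}

```text
time: 49.1
position: [0.6338, -0.0942, 0.0495]
tool_rot: [-3.142, -0.019, -0.001]
ft_force: [0.9, 0.2, -0.9]
grip_width: 0.246
```

The foot is below the bar top without any force, so it is in the hole. I'll press it home.

Request:
{"name": "carry_out", "arguments": {
  "motion": [
    [[0,0,-0.003],0],
    [[0,0,-0.006],0],
    [[0,0,-0.009],0],
    [[0,0,-0.012],0],
    [[0,0,-0.015],0],
    [[0,0,-0.018],0],
    [[0,0,-0.02],0],
    [[0,0,-0.021],0],
    [[0,0,-0.021],0]
  ]
}}

```text
time: 50.0
position: [0.6342, -0.0943, 0.0295]
tool_rot: [-3.141, -0.019, -0.002]
ft_force: [1.2, 1.6, 5.7]
grip_width: 0.245
```

Request:
{"name": "carry_out", "arguments": {
  "motion": [
    [[0,0,0.001],0],
    [[0,0,0.001],0],
    [[0,0,0.001],0],
    [[0,0,0.04],0.1],
    [[0,0,0.08],0.24],
    [[-0.03,-0.03,0.09],0.38],
    [[-0.06,-0.06,0.09],0.52],
    [[-0.09,-0.095,0.09],0.66],
    [[-0.12,-0.13,0.09],0.8],
    [[-0.15,-0.165,0.09],0.94],
    [[-0.18,-0.2,0.09],1.08],
    [[-0.21,-0.235,0.09],1.22],
    [[-0.2177,-0.2519,0.09],1.36],
    [[-0.2177,-0.2519,0.09],1.5],
    [[-0.2177,-0.2519,0.09],1.571],
    [[-0.2177,-0.2519,0.09],1.571],
    [[-0.2177,-0.2519,0.05],1.571],
    [[-0.2177,-0.2519,0.01],1.571],
    [[-0.2177,-0.2519,-0.012],1.571],
    [[-0.2177,-0.2519,-0.012],1.571]
  ],
  "grip": 0
}}

```text
time: 52.0
position: [0.413, -0.3442, 0.0133]
tool_rot: [-2.205, -2.228, 0.004]
ft_force: [-0.7, 0.2, 0.5]
grip_width: 0.497
```

Request:
{"name": "carry_out", "arguments": {
  "motion": [
    [[0,0,0],0],
    [[0,0,0],0],
    [[0,0,0],0],
    [[0,0,0],0],
    [[0,0,0],0],
    [[0,0,0],0]
  ],
  "grip": 1
}}

```text
time: 52.6
position: [0.4169, -0.3466, 0.0178]
tool_rot: [2.206, 2.234, 0.002]
ft_force: [0.4, 0.7, 5.5]
grip_width: 0.242
```

Request:
{"name": "carry_out", "arguments": {
  "motion": [
    [[0,0,0],0],
    [[0,0,0],0],
    [[0,0,0],-0.14],
    [[0,0,0],-0.28],
    [[0,0,0],-0.42],
    [[0,0,0],-0.56],
    [[0,0,0],-0.7],
    [[0,0,0],-0.84],
    [[0,0,0],-0.98],
    [[0,0,0],-1.12],
    [[0,0,0],-1.26],
    [[0,0,0],-1.4],
    [[0,0,0],-1.54],
    [[0,0,0],-1.571],
    [[0,0,0],-1.571]
  ],
  "grip": 0
}}

```text
time: 54.1
position: [0.4157, -0.3462, 0.0164]
tool_rot: [3.141, 0.022, -0.001]
ft_force: [0.3, -0.0, 0.1]
grip_width: 0.505
```

Request:
{"name": "carry_out", "arguments": {
  "motion": [
    [[0,0,0],0],
    [[0,0,0],0],
    [[0,0,0],0],
    [[0,0,0],0],
    [[0,0,0],0],
    [[0,0,0],0]
  ],
  "grip": 1
}}

```text
time: 54.7
position: [0.4159, -0.3463, 0.0166]
tool_rot: [3.141, 0.019, 0.0]
ft_force: [0.9, -0.0, 0.6]
grip_width: 0.244
```

Request:
{"name": "carry_out", "arguments": {
  "motion": [
    [[0,0,0.03],0],
    [[0,0,0.07],0],
    [[0.02,0.03,0.09],0],
    [[0.05,0.07,0.09],0],
    [[0.075,0.11,0.09],0],
    [[0.1,0.15,0.09],0],
    [[0.13,0.19,0.09],0],
    [[0.16,0.23,0.09],0],
    [[0.19,0.265,0.09],0],
    [[0.2174,0.302,0.09],0],
    [[0.2174,0.302,0.09],0],
    [[0.2174,0.302,0.09],0],
    [[0.2174,0.302,0.06],0],
    [[0.2174,0.302,0.042],0],
    [[0.2174,0.302,0.039],0],
    [[0.2174,0.302,0.039],0],
    [[0.2174,0.302,0.039],0]
  ]
}}

```text
time: 56.4
position: [0.6338, -0.0449, 0.0566]
tool_rot: [3.141, 0.018, 0.002]
ft_force: [-0.3, -0.5, -1.1]
grip_width: 0.249
```

Request:
{"name": "carry_out", "arguments": {
  "motion": [
    [[0,0,-0.001],0],
    [[0,0,-0.002],0],
    [[0,0,-0.003],0],
    [[0,0,-0.004],0],
    [[0,0,-0.005],0],
    [[0,0,-0.006],0],
    [[0,0,-0.006],0]
  ]
}}

```text
time: 57.1
position: [0.6334, -0.0443, 0.0495]
tool_rot: [3.141, 0.019, 0.0]
ft_force: [0.6, -0.2, -1.2]
grip_width: 0.246
```

In the hole again. I'll press this one home, then go for pin C.

Request:
{"name": "carry_out", "arguments": {
  "motion": [
    [[0,0,-0.003],0],
    [[0,0,-0.006],0],
    [[0,0,-0.009],0],
    [[0,0,-0.012],0],
    [[0,0,-0.015],0],
    [[0,0,-0.018],0],
    [[0,0,-0.02],0],
    [[0,0,-0.021],0],
    [[0,0,-0.021],0]
  ]
}}

```text
time: 58.0
position: [0.6337, -0.0445, 0.0295]
tool_rot: [-3.141, -0.019, -0.001]
ft_force: [0.1, -0.1, 5.9]
grip_width: 0.242
```

Request:
{"name": "carry_out", "arguments": {
  "motion": [
    [[0,0,0.001],0],
    [[0,0,0.001],0],
    [[0,0,0.001],0],
    [[0,0,0.04],0.1],
    [[0,0,0.08],0.24],
    [[-0.03,-0.03,0.09],0.38],
    [[-0.06,-0.06,0.09],0.52],
    [[-0.09,-0.1,0.09],0.66],
    [[-0.12,-0.14,0.09],0.8],
    [[-0.15,-0.175,0.09],0.94],
    [[-0.18,-0.21,0.09],1.08],
    [[-0.21,-0.24,0.09],1.22],
    [[-0.245,-0.27,0.09],1.36],
    [[-0.2777,-0.3035,0.09],1.5],
    [[-0.2777,-0.3035,0.09],1.571],
    [[-0.2777,-0.3035,0.09],1.571],
    [[-0.2777,-0.3035,0.09],1.571],
    [[-0.2777,-0.3035,0.05],1.571],
    [[-0.2777,-0.3035,0.01],1.571],
    [[-0.2777,-0.3035,0.003],1.571]
  ],
  "grip": 0
}}

```text
time: 60.0
position: [0.3535, -0.3443, 0.0276]
tool_rot: [-2.201, -2.23, 0.005]
ft_force: [-0.9, 1.1, 0.7]
grip_width: 0.501
```

Request:
{"name": "carry_out", "arguments": {
  "motion": [
    [[0,0,-0.01],0],
    [[0,0,-0.015],0],
    [[0,0,-0.015],0],
    [[0,0,-0.015],0]
  ]
}}

```text
time: 60.4
position: [0.3566, -0.3483, 0.0177]
tool_rot: [2.206, 2.234, 0.002]
ft_force: [-0.6, -0.1, -0.0]
grip_width: 0.5
```

Request:
{"name": "carry_out", "arguments": {
  "motion": [
    [[0,0,0],0],
    [[0,0,0],0],
    [[0,0,0],0],
    [[0,0,0],0],
    [[0,0,0],0],
    [[0,0,0],0]
  ],
  "grip": 1
}}

```text
time: 61.0
position: [0.3558, -0.3478, 0.0168]
tool_rot: [2.208, 2.235, 0.001]
ft_force: [-0.6, 1.3, 1.8]
grip_width: 0.239
```

Request:
{"name": "carry_out", "arguments": {
  "motion": [
    [[0,0,0],0],
    [[0,0,0],0],
    [[0,0,0],-0.14],
    [[0,0,0],-0.28],
    [[0,0,0],-0.42],
    [[0,0,0],-0.56],
    [[0,0,0],-0.7],
    [[0,0,0],-0.84],
    [[0,0,0],-0.98],
    [[0,0,0],-1.12],
    [[0,0,0],-1.26],
    [[0,0,0],-1.4],
    [[0,0,0],-1.54],
    [[0,0,0],-1.571],
    [[0,0,0],-1.571]
  ],
  "grip": 0
}}

```text
time: 62.5
position: [0.3554, -0.3477, 0.0164]
tool_rot: [3.142, 0.019, -0.001]
ft_force: [-0.6, 0.7, 0.5]
grip_width: 0.504
```

Request:
{"name": "carry_out", "arguments": {
  "motion": [
    [[0,0,0],0],
    [[0,0,0],0],
    [[0,0,0],0],
    [[0,0,0],0],
    [[0,0,0],0],
    [[0,0,0],0]
  ],
  "grip": 1
}}

```text
time: 63.1
position: [0.3556, -0.3478, 0.0166]
tool_rot: [3.142, 0.019, 0.0]
ft_force: [-0.5, -0.4, -0.4]
grip_width: 0.242
```

Request:
{"name": "carry_out", "arguments": {
  "motion": [
    [[0,0,0.03],0],
    [[0,0,0.07],0],
    [[0.02,0.025,0.09],0],
    [[0.05,0.06,0.09],0],
    [[0.08,0.1,0.09],0],
    [[0.11,0.14,0.09],0],
    [[0.14,0.18,0.09],0],
    [[0.17,0.22,0.09],0],
    [[0.2,0.26,0.09],0],
    [[0.23,0.3,0.09],0],
    [[0.26,0.335,0.09],0],
    [[0.2771,0.3535,0.09],0],
    [[0.2771,0.3535,0.09],0],
    [[0.2771,0.3535,0.09],0],
    [[0.2771,0.3535,0.06],0],
    [[0.2771,0.3535,0.042],0],
    [[0.2771,0.3535,0.039],0],
    [[0.2771,0.3535,0.039],0],
    [[0.2771,0.3535,0.039],0]
  ]
}}

```text
time: 65.0
position: [0.6332, 0.0052, 0.0566]
tool_rot: [-3.142, -0.018, -0.002]
ft_force: [-0.1, -0.4, -0.2]
grip_width: 0.244
```

Request:
{"name": "carry_out", "arguments": {
  "motion": [
    [[0,0,-0.001],0],
    [[0,0,-0.002],0],
    [[0,0,-0.003],0],
    [[0,0,-0.004],0],
    [[0,0,-0.005],0],
    [[0,0,-0.006],0],
    [[0,0,-0.006],0]
  ]
}}

```text
time: 65.7
position: [0.6327, 0.0058, 0.0494]
tool_rot: [3.141, 0.019, -0.0]
ft_force: [-0.4, 0.7, -0.6]
grip_width: 0.243
```

Request:
{"name": "carry_out", "arguments": {
  "motion": [
    [[0,0,-0.003],0],
    [[0,0,-0.006],0],
    [[0,0,-0.009],0],
    [[0,0,-0.012],0],
    [[0,0,-0.015],0],
    [[0,0,-0.018],0],
    [[0,0,-0.02],0],
    [[0,0,-0.021],0],
    [[0,0,-0.021],0]
  ]
}}

```text
time: 66.6
position: [0.6331, 0.0057, 0.0295]
tool_rot: [-3.141, -0.019, -0.001]
ft_force: [-0.5, 0.2, 4.9]
grip_width: 0.24
```

Request:
{"name": "carry_out", "arguments": {
  "motion": [
    [[0,0,0.001],0],
    [[0,0,0.001],0],
    [[0,0,0.001],0],
    [[0,0,0.04],0],
    [[0,0,0.08],0],
    [[-0.03,0.03,0.09],0],
    [[-0.07,0.06,0.09],0],
    [[-0.11,0.09,0.09],0],
    [[-0.15,0.12,0.09],0],
    [[-0.18,0.14,0.09],0],
    [[-0.19,0.15,0.09],0],
    [[-0.19,0.15,0.09],0],
    [[-0.19,0.15,0.09],0]
  ],
  "grip": 0
}}

```text
time: 67.9
position: [0.4433, 0.1553, 0.1187]
tool_rot: [-3.141, -0.019, -0.001]
ft_force: [0.4, 0.5, -0.4]
grip_width: 0.501
```

```bash
python3 - <<'E'
from m import *
i,K,T=snap('scene'); j,K2,T2=snap('top'); s=get_state(); print(s['position'],s['grip_width'])
for a,c,q in blobs(j,(8,80,90),(28,255,255),(300,130,395,175)): print('pin',a,np.round(c,1),ray(c,K2,T2,.08).round(4)[:2])
for a,c,q in blobs(j,(45,120,30),(80,255,255),(325,185,356,218))[:3]: print('btn',a,np.round(c,1),ray(c,K2,T2,.042).round(4)[:2],[np.round(v,1).tolist() for v in rect(q,K2,T2,.042)])
a=quad(i,(20,120,120),(280,210,320,255)); b=quad(j,(20,120,150),(355,180,395,215)); print('bat',tri([(a[1],K,T),(b[1],K2,T2)]))
print('rack pins',[x[:2] for x in blobs(j,(8,80,90),(28,255,255),(435,235,500,300))])
A=cv2.resize(i[160:290,240:400],None,fx=3,fy=3,interpolation=cv2.INTER_CUBIC); B=cv2.resize(j[130:230,290:400],None,fx=3,fy=3,interpolation=cv2.INTER_CUBIC)
cv2.imwrite('pics/s10.png',cv2.hconcat([A,cv2.copyMakeBorder(B,0,A.shape[0]-B.shape[0],0,0,0)])[:,:800])
E
```

```text
[0.44381998 0.15434167 0.11864196] 0.499161617772874
pin 68 [357.1 153. ] [ 0.6328 -0.0452]
pin 68 [336.4 152.2] [0.6322 0.0038]
pin 66 [378.5 153.7] [ 0.6335 -0.0956]
btn 108 [340.7 201.1] [ 0.5226 -0.0128] [[522.4, -12.8], [27.3, 25.8], 47.2]
btn 6 [353.  192.5] [ 0.5452 -0.0413] [[545.2, -41.3], [12.3, 0.0], 2.0]
bat [ 0.52417437 -0.09011178  0.06040609]
rack pins []
```

View pics/s10.png

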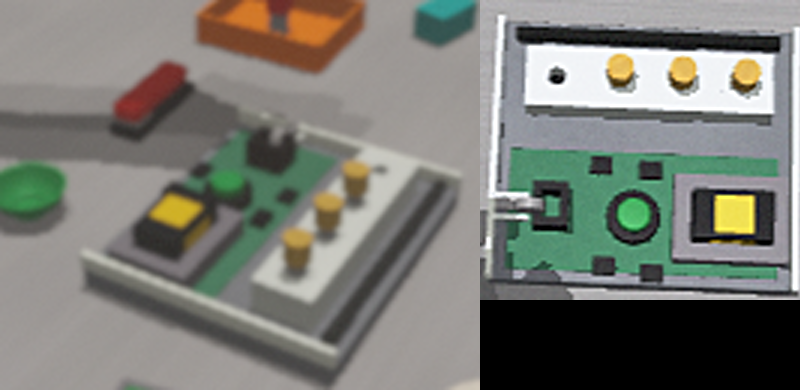

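All three pins are home: bar heads at (620,68), (683,70) and (747,72), and the rack is empty. The battery is level and the plug is in the tray. The button is at (0.523,-0.012); now I press it.

Request:
{"name": "carry_out", "arguments": {
  "motion": [
    [[0.02,-0.04,0],0],
    [[0.04,-0.08,0],0],
    [[0.06,-0.12,0],0],
    [[0.0795,-0.1665,0],0],
    [[0.0795,-0.1665,0],0],
    [[0.0795,-0.1665,0],0],
    [[0.0795,-0.1665,-0.04],0],
    [[0.0795,-0.1665,-0.08],0],
    [[0.0795,-0.1665,-0.1],0],
    [[0.0795,-0.1665,-0.104],0],
    [[0.0795,-0.1665,-0.104],0]
  ],
  "grip": 1
}}

```text
time: 69.1
position: [0.522, -0.0101, 0.0145]
tool_rot: [3.141, 0.021, -0.001]
ft_force: [0.4, 0.2, 0.0]
grip_width: 0.006
```

Request:
{"name": "carry_out", "arguments": {
  "motion": [
    [[0,0,-0.003],0],
    [[0,0,-0.006],0],
    [[0,0,-0.009],0],
    [[0,0,-0.012],0],
    [[0,0,-0.014],0],
    [[0,0,-0.0145],0],
    [[0,0,-0.0145],0],
    [[0,0,-0.0145],0]
  ]
}}

```text
time: 69.9
position: [0.5231, -0.0103, 0.0009]
tool_rot: [-3.141, -0.019, -0.002]
ft_force: [-0.6, 1.8, 6.9]
grip_width: 0.004
```

Pressed about 6 mm at about 7 N. Release, retreat and do a final check.

Request:
{"name": "carry_out", "arguments": {
  "motion": [
    [[0,0,0.02],0],
    [[0,0,0.06],0],
    [[0,0,0.11],0],
    [[-0.04,0.05,0.13],0],
    [[-0.07,0.1,0.13],0],
    [[-0.08,0.15,0.13],0],
    [[-0.08,0.17,0.13],0],
    [[-0.08,0.17,0.13],0],
    [[-0.08,0.17,0.13],0],
    [[-0.08,0.17,0.13],0]
  ]
}}

```text
time: 70.9
position: [0.4424, 0.1577, 0.1298]
tool_rot: [3.14, 0.016, -0.0]
ft_force: [0.1, -0.9, 0.1]
grip_width: 0.002
```

```bash
python3 - <<'E'
from m import *
i,K,T=snap('scene'); j,K2,T2=snap('top'); s=get_state(); print(s['time'],s['position'],s['ft_force'])
for a,c,q in blobs(j,(8,80,90),(28,255,255),(300,130,395,175)): print('pin',a,ray(c,K2,T2,.08).round(4)[:2])
a=quad(i,(20,120,120),(280,210,320,255)); b=quad(j,(20,120,150),(355,180,395,215)); print('bat',tri([(a[1],K,T),(b[1],K2,T2)]))
for a,c,q in blobs(j,(45,120,30),(80,255,255),(325,185,356,218))[:1]: print('btn',a,c)
for a,c,q in blobs(j,(5,150,60),(20,255,255),(150,190,270,300))[:1]: print('tray',a,ray(c,K2,T2,.035)[:2])
for a,c,q in blobs(j,(0,150,60),(4,255,255),(170,200,260,290),4): print('plug',a,ray(c,K2,T2,.063)[:2])
cv2.imwrite('pics/end.png',j)
E
```

```text
71.0 [0.44259383 0.15756513 0.12987884] [ 0.18186835 -0.46034393 -0.44509804]
pin 69 [0.6321 0.004 ]
pin 68 [ 0.6328 -0.0452]
pin 66 [ 0.6335 -0.0956]
bat [ 0.52418955 -0.09020151  0.06036054]
btn 107 (np.float64(340.76635514018693), np.float64(201.17757009345794))
tray 1703 [0.38462929 0.32434635]
plug 99 [0.39909149 0.29624176]
```

View pics/end.png

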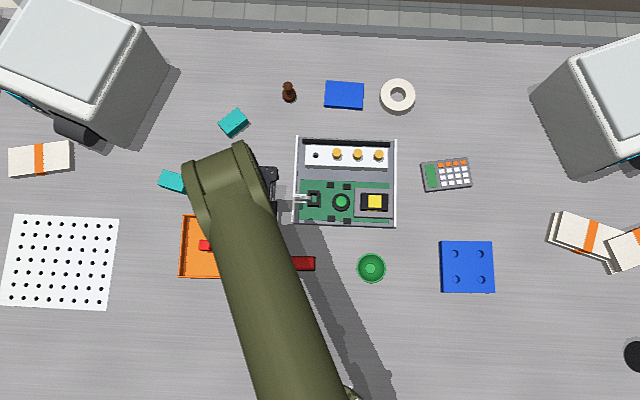

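The final view shows the pins in the bar (336–379,154), the battery in its pocket (375,201), the plug in the tray (204,245) and an empty rack. The calculator and bowl are unmoved, and so is the visible end of the stapler (the arm hides the rest). The arm is clear.

```bash
python3 -c "
from bench import ticket; print(ticket.close_job())"
```

```text
the job is handed in; nothing more can be done
None
```

The service is done and handed in at about 71 s on the robot's clock; no verdict was reported. I pulled the plug and stood it in the orange tray. Then I seated the battery, pressed all three pins home in the bar, and pressed the button once (about 6 mm, about 7 N) and let it go.

**Last checks that agree**
- **Pins:** three heads stand in the bar and the rack is empty. Each pin bottomed at the same reading, with its foot about 28 mm above the table.
- **Battery:** level in its pocket, with its top at z = 0.060.
- **Plug and tray:** the plug is inside the tray.
- **Bystanders:** the calculator and bowl have not moved. The stapler was partly hidden by the arm in the last picture, but the visible end is where it was.

**What went wrong or disagreed**
- **Fingertip position:** the real tips were about 35 mm above the reported tool point. The first plug grasp closed on nothing because of this. I measured the offset by touching the bar top and corrected for it.
- **Battery:** the first insertion tilted and jammed, and one press on it reached about 60 N at the wrist with the fingertips. I lifted it out, levelled it on the table, regripped it across its long side, and it then seated cleanly.
- **Tray position:** the final tray reading is off because the arm hid part of the tray. The earlier clear views had it unmoved.

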